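# Lay out a power supply on its chassis

## Task

Lay out the power supply's parts on the chassis ready for bolting down: the transformer on the pad beside the mains inlet, the rectifier module on the middle pad, the capacitor on the pad beside the output terminals, and the heat sink, fins up, on top of the module. Stand each part upright and centred on its pad (the heat sink centred on the module), with the transformer, module and heat sink squared up to the chassis, either way round, and let go of everything.

Things in the scene. Friction and masses are not known exactly. Their poses are not given: they have to be found in the camera images.
- transformer: loose mains transformer standing upright: dark steel core 54 mm (its x) x 30 mm (its y) x 45 mm high, with a copper winding between white flanges bulging out of the middle of its two y faces to 49 mm overall, between 7 and 38 mm up; grip it by the flat 54 mm ends (from x side to x side); about 0.4 kg. Origin at the centre of the underside, z up
- module: loose rectifier module: low black block 62 mm (its x) x 46 mm (its y) x 28 mm high, with a flat bright metal face in the middle of its top and two small brass tabs (2.5 mm proud) on each of its short ends; about 0.15 kg. Origin at the centre of the underside, z up
- heatsink: loose bare aluminium heat sink: base 60 mm (its x) x 48 mm (its y) x 6 mm with seven upright fins running along x, 36 mm high overall; the outer fins are flush with the sides and can be gripped across y; about 0.11 kg. Origin at the centre of the underside, z up
- capacitor: loose capacitor: dark upright round can, 40 mm diameter, 60 mm high (61 mm with the vent cross), with a bright top; about 0.1 kg. Origin at the centre of the underside, z up
- seat_near: dark grey square pad 78 x 78 mm, 3 mm thick, fixed on the chassis plate, its top 6 mm above the bench; origin at the centre of its top face, z up, x along the chassis away from the robot. It is the one nearest the robot of the three in a row, 95 mm from centre to centre. The chassis is a bare steel plate 420 x 112 mm, 3 mm thick, fixed to the bench and running away from the robot, with the row of pads on it and a connector block at either end
- seat_mid: dark grey square pad 78 x 78 mm, 3 mm thick, fixed on the chassis plate, its top 6 mm above the bench; origin at the centre of its top face, z up, x along the chassis away from the robot. It is the middle one of the three in a row, 95 mm from centre to centre. The chassis is a bare steel plate 420 x 112 mm, 3 mm thick, fixed to the bench and running away from the robot, with the row of pads on it and a connector block at either end
- seat_far: dark grey square pad 78 x 78 mm, 3 mm thick, fixed on the chassis plate, its top 6 mm above the bench; origin at the centre of its top face, z up, x along the chassis away from the robot. It is the one farthest from the robot of the three in a row, 95 mm from centre to centre. The chassis is a bare steel plate 420 x 112 mm, 3 mm thick, fixed to the bench and running away from the robot, with the row of pads on it and a connector block at either end
- inlet: mains inlet: black block 34 mm (its x) x 80 mm (its y) x 36 mm high, with a three-pin socket and a grey rocker switch on its top, fixed on the chassis plate. Origin at the centre of its underside, 3 mm above the bench. The two blocks stand at the two ends of the chassis, centred 87 mm beyond the middle of the end pad next to them; which one is at which end changes from start to start
- outlet: output terminals: low white block 34 mm (its x) x 80 mm (its y) x 18 mm high with two black screw posts with brass tips rising to 42 mm, fixed on the chassis plate. Origin at the centre of its underside, 3 mm above the bench. The two blocks stand at the two ends of the chassis, centred 87 mm beyond the middle of the end pad next to them; which one is at which end changes from start to start

How it is judged:
By the outcome, as a careful person would: the job done as asked, in the order asked, and still so for the second after the job is handed in, with the robot touching nothing.
It also fails if it takes over 112 s, if anything falls off the work surface, if the arm or the gripper's body presses on something with over 40 N, if the wrist force passes 120 N, or if a joint passes its speed limit or range.

## Robot

A 6-joint arm with a two-finger parallel gripper is mounted at the origin on the work surface. World frame = base frame: x ahead of the robot, y to its left, z up, the work surface at z = 0. Lengths are in m, angles in degrees, forces in N, time in s.
With the tool pointing down it reaches from about 0.25 to 0.85 m from the base axis. Payload 12.5 kg.
Tool frame: the origin (TCP) lies at the very end of the fingers, on their centre line; the grasp point (between the pads) lies 19 mm behind it (ctrl.hold_point_z is the distance from the TCP to the grasp point, in m); z points along the fingers, y is the direction in which the jaws open and shut (so a half turn about z gives the same grasp; the last joint's range is limited). The gripper opens to 93 mm and grips with 3 to 60 N. Pads are 15 mm wide; open, the fingers measure 128 mm over their backs; the gripper's body (75 mm by 188 mm) begins 65 mm behind the grasp point.
Start: joints at [-81.337, 20.094, 94.641, -0, 65.266, -4.847], TCP at [0.129, -0.535, 0.219] pointing down, gripper open.
Joint ranges: [-157.81, 157.81], [-45, 120.19], [0.68, 151.7], [-89.99, 269.99], [4.06, 180], [-164.3, 164.3]. Speed limits (degrees/s): [127.2, 127.2, 159.86, 180, 180, 180].

## Interface

Orientations are given as a 3x3 rotation matrix whose columns are the frame's x, y, z axes.
In Python, from station import ctrl gives the robot as it stands.
- The arm moves only by the tool step_arm, never from a script. Its argument "deltas" is a list of rows, each a list of 2 entries, a list of its own where there are three numbers: the shift along the world's x, y, z scaled (see below), then the turn, a rotation vector about the world's x, y, z scaled (see below). A call has 1 to 5 rows; each row shifts and turns the pose as measured when the row begins; what a row does not reach is not made up. The controller multiplies each number of a shift by 0.12 m and each number of a turn by 360 degrees. A row lasts 1/10 s, in which the tool goes at most 50 mm and 8.59 degrees, less where a joint would pass 70% of its speed; a pose out of reach is approached as far as the arm can. A call with a number of a shift or a turn outside -1 to 1 is refused whole. A call with a gripper value outside its range is refused whole. "hand" is the opening, from 0 (shut) to 1 (fully open), set as the call begins (left out, the last holds). The fingers move at their own pace and stop on an object; the grip force is fixed at half the most. Time passes only in rows, so rows that do not move let the fingers close. It gives the time, the measured TCP pose, the force and the opening at its end, in the units of the state.
- ctrl.get_state(): the state, without advancing time (a new reading comes with each control period).
- ctrl.get_image(name): name is "side" or "top" or "wrist"; returns (picture, depth): 480x640x3 uint8, blue, green, red; 480x640 float32, m along the optical axis (not along the pixel's ray), 0 where there is no reading.
- ctrl.camera_info(name): a dict with "fovy" (degrees; the focal length in pixels is half the picture's height over the tangent of half this angle, whatever the lens; pixels are square), "cx", "cy" (the principal point, pixels), "pose" (4x4, takes a point from camera to world coordinates); the wrist camera has in their place "tool_from_camera" (4x4, takes a point from camera to tool coordinates, whose origin is the TCP and whose axes are the flange's). Camera axes: x right, y up, looking along -z (the intrinsics and any distortion apply to the point x, -y, -z); pixel columns grow to the right and rows downward; lengths in m; the calibration is good to about 2 mm. A picture is of the moment at which its call begins: read the wrist's pose just before it. camera_info takes no time and is no camera call.
- ctrl.job_done(): hands the job in, once; it reports no verdict.
The state is a dict: "clock": time; "joint_pos": joint angles; "qvel": joint speeds; "effort": joint torques, N m; "ee_pos": TCP position; "tool_rot": TCP orientation; "force": force on the tool from outside, world axes, zero at the start; "torque": the same for the moment, N m; "opening": opening from 0.0 (shut) to 1.0 (fully open).
Only numpy, scipy, OpenCV 4.12 (cv2) and the standard library are available. Lean on these libraries where they do the work, as an engineer would, in place of code of your own. Each camera call takes 0.05 s, during which the arm holds its last target.

## Working session

There is one attempt and no reset: what is moved stays moved. The work goes in short steps, Python scripts to look and compute and a tool call to move; the robot and the scene stay as the last step left them, time stands still between calls to the robot, and variables do not carry over. Pictures are saved under pics/ and viewed, and the job is handed in when it is done.

Besides the shell and the picture viewer there is one more tool, called after "Emit:" as name(argument=value, ...) on one line, values as JSON. step_arm: Moves the arm, as the interface text tells. Its arguments: {"type":"object","properties":{"deltas":{"type":"array"},"hand":{"type":"number"}},"required":["deltas"]}

```bash
ls; mkdir -p pics
python3 - <<'E'
from station import ctrl
import cv2,numpy as np
np.set_printoptions(precision=4,suppress=True)
s=ctrl.get_state();print(s['clock'],s['ee_pos'],s['tool_rot'],s['opening'])
for n in ['side','top','wrist']:
    i=ctrl.camera_info(n);print(n,i)
    p,d=ctrl.get_image(n);cv2.imwrite(f'pics/{n}0.png',p);np.save(f'pics/{n}0.npy',d);print(p.shape,(d>0).mean())
E
```

```text
pics
0.0 [ 0.1284 -0.5344  0.2181] [[ 0.9723  0.2336 -0.0002]
 [ 0.2336 -0.9723  0.0012]
 [ 0.0001 -0.0012 -1.    ]] 0.9989028651401465
side {'fovy': 56.99552257533056, 'cx': 310.7548999820083, 'cy': 238.3405016349191, 'pose': array([[ 0.9298,  0.2257, -0.2909,  0.2801],
       [-0.368 ,  0.548 , -0.7512, -0.7056],
       [-0.0101,  0.8055,  0.5925,  0.5791],
       [ 0.    ,  0.    ,  0.    ,  1.    ]])}
(480, 640, 3) 0.9962434895833333
top {'fovy': 44.271955608199534, 'cx': 314.6067451146936, 'cy': 240.53171360041077, 'pose': array([[ 0.0002,  0.981 , -0.1939,  0.3419],
       [-0.9999,  0.0031,  0.0146,  0.0051],
       [ 0.015 ,  0.1939,  0.9809,  1.2594],
       [ 0.    ,  0.    ,  0.    ,  1.    ]])}
(480, 640, 3) 0.99603515625
wrist {'fovy': 66.7164420573054, 'cx': 318.9466571380374, 'cy': 237.75038019552608, 'tool_from_camera': array([[ 0.0005,  0.9587,  0.2843,  0.0788],
       [ 1.    , -0.0004, -0.0003, -0.0005],
       [-0.0001,  0.2843, -0.9587, -0.1659],
       [ 0.    ,  0.    ,  0.    ,  1.    ]])}
(480, 640, 3) 0.9960123697916666
```

View pics/top0.png

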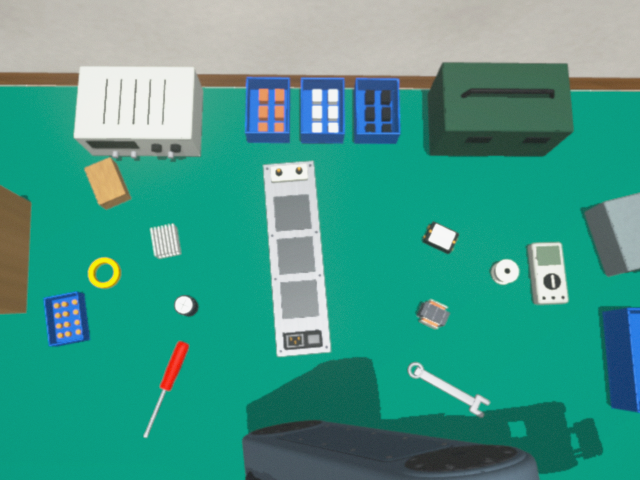

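View pics/side0.png

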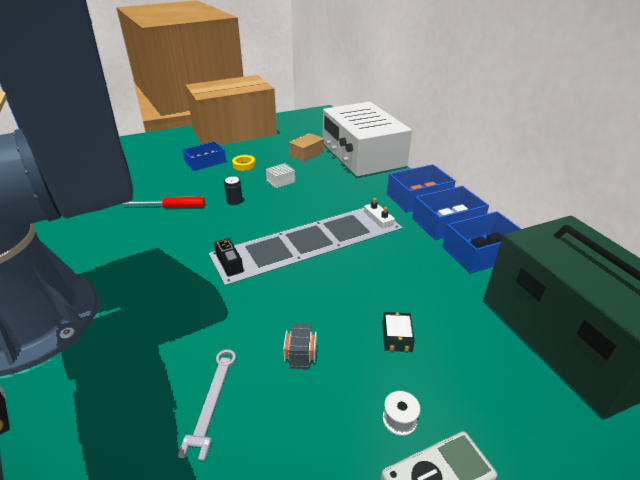

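View pics/wrist0.png

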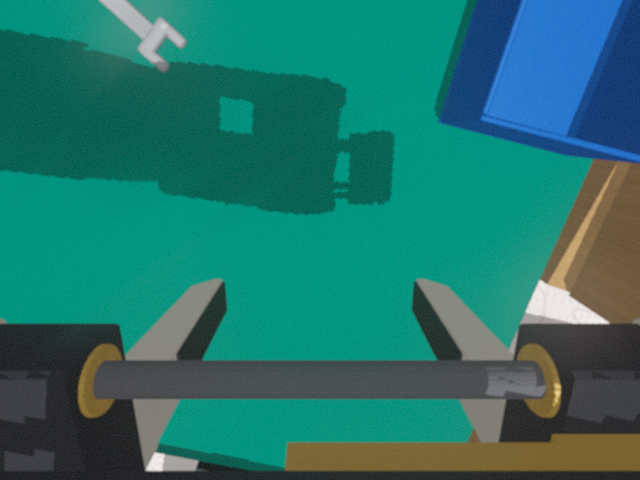

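```bash
cat > h.py <<'E'
import numpy as np,cv2
from station import ctrl
np.set_printoptions(precision=4,suppress=True)
def campose(n,st=None):
    i=ctrl.camera_info(n)
    if n!='wrist': return i,np.array(i['pose'])
    T=np.eye(4);T[:3,:3]=st['tool_rot'];T[:3,3]=st['ee_pos']
    return i,T@np.array(i['tool_from_camera'])
def cast(n,uv,z,st=None):
    i,P=campose(n,st);f=240/np.tan(np.radians(i['fovy'])/2)
    uv=np.atleast_2d(np.asarray(uv,float))
    r=np.c_[(uv[:,0]-i['cx'])/f,-(uv[:,1]-i['cy'])/f,-np.ones(len(uv))]@P[:3,:3].T
    o=P[:3,3];return o+r*((z-o[2])/r[:,2])[:,None]
def proj(n,X,st=None):
    i,P=campose(n,st);f=240/np.tan(np.radians(i['fovy'])/2)
    X=np.atleast_2d(X);c=(X-P[:3,3])@P[:3,:3]
    return np.c_[i['cx']+f*c[:,0]/-c[:,2],i['cy']-f*c[:,1]/-c[:,2]]
def cloud(n,d,st=None):
    i,P=campose(n,st);f=240/np.tan(np.radians(i['fovy'])/2)
    v,u=np.mgrid[:480,:640]
    c=np.stack([(u-i['cx'])/f*d,-(v-i['cy'])/f*d,-d],-1)
    return c@P[:3,:3].T+P[:3,3]
def rect(xy):
    (c,s,a)=cv2.minAreaRect((np.asarray(xy)[:,:2]*1000).astype(np.float32))
    return np.array(c)/1000,s,a
def snap(n,name):
    st=ctrl.get_state();p,d=ctrl.get_image(n)
    cv2.imwrite(f'pics/{name}.png',p);np.save(f'pics/{name}.npy',d)
    import pickle;pickle.dump(st,open(f'pics/{name}.pkl','wb'))
    return st,p,d
def load(name):
    import pickle
    return pickle.load(open(f'pics/{name}.pkl','rb')),cv2.imread(f'pics/{name}.png'),np.load(f'pics/{name}.npy')
E
python3 - <<'E'
from h import *
p=cv2.imread('pics/top0.png');d=np.load('pics/top0.npy')
W=cloud('top',d)
for nm,(u,v,w,h) in dict(bench=(220,200,20,20),near=(285,285,30,25),mid=(280,240,30,25),far=(278,197,30,25),modtop=(433,231,12,10),cap=(180,300,8,6),hs=(158,230,15,20),tr=(425,305,15,15)).items():
    z=W[v:v+h,u:u+w,2];print(nm,np.percentile(z,[5,50,95]))
# height masks
g=cv2.cvtColor(p,cv2.COLOR_BGR2HSV)
for nm,(u,v,w,h) in dict(mod=(415,210,55,50),cap=(165,285,45,40),hs=(140,210,50,60),tr=(405,290,55,50)).items():
    q=W[v:v+h,u:u+w].reshape(-1,3);q=q[q[:,2]>0.015];zt=np.percentile(q[:,2],90)
    t=q[q[:,2]>zt-0.006];print(nm,zt,len(t),rect(t),t.mean(0))
# pads
for nm,(u,v) in dict(near=(300,300),mid=(297,256),far=(293,213)).items():
    hsv=g[v,u];m=np.zeros((482,642),np.uint8)
    cv2.floodFill(p.copy(),m,(u,v),0,(14,)*3,(14,)*3,4|(255<<8)|cv2.FLOODFILL_MASK_ONLY|cv2.FLOODFILL_FIXED_RANGE)
    c=max(cv2.findContours(m[1:-1,1:-1],0,1)[0],key=cv2.contourArea)
    print(nm,cv2.contourArea(c),rect(cast('top',c[:,0],0.006)))
E
```

```text
bench [-0.0032  0.0003  0.0045]
near [0.0023 0.0064 0.01  ]
mid [0.002  0.0063 0.0104]
far [0.0022 0.0062 0.0106]
modtop [0.0242 0.0284 0.0323]
cap [0.0582 0.0614 0.0645]
hs [0.0112 0.0288 0.0391]
tr [0.0377 0.0451 0.0492]
mod 0.03134841045811734 545 (array([ 0.4679, -0.1626]), (69.58740997314453, 413.660400390625), 46.47459411621094) [ 0.5907 -0.2789  0.0513]
cap 0.06360683802249834 280 (array([0.3898, 0.1414]), (286.5119323730469, 38.19548034667969), 63.016841888427734) [0.4449 0.2488 0.0784]
hs 0.03872488107295173 291 (array([0.4639, 0.1797]), (420.5713806152344, 68.91848754882812), 45.73731994628906) [0.5765 0.293  0.0828]
tr 0.04784219001608316 376 (array([ 0.4025, -0.1388]), (53.635772705078125, 307.50445556640625), 12.95211410522461) [ 0.428  -0.252   0.0778]
near 1184.5 (array([0.4634, 0.0199]), (77.55059051513672, 76.46844482421875), 2.6974174976348877)
mid 1113.0 (array([0.5572, 0.0276]), (76.44540405273438, 74.491943359375), 5.047684192657471)
far 1070.0 (array([0.6528, 0.0361]), (74.7386703491211, 74.67146301269531), 4.882326126098633)
```

Emit:
step_arm(deltas=[[[0.28,0.27,0],[0,0,0]],[[0.28,0.27,0],[0,0,0]],[[0.28,0.27,0],[0,0,0]],[[0.28,0.27,0],[0,0,0]],[[0.28,0.27,0],[0,0,0]]])

```text
clock: 0.65
ee_pos: [0.2975, -0.3693, 0.2169]
tool_rot: [[0.974, 0.226, -0.001], [0.226, -0.974, 0.001], [-0.001, -0.001, -1.0]]
force: [1.4, -1.3, 0.9]
opening: 1.001
```

Emit:
step_arm(deltas=[[[0.31,0.24,0],[0,0,0]],[[0.31,0.24,0],[0,0,0]],[[0.31,0.24,0],[0,0,0]],[[0.31,0.24,0],[0,0,0]],[[0,0,0],[0,0,0]]])

```text
clock: 1.15
ee_pos: [0.4538, -0.2444, 0.2169]
tool_rot: [[0.973, 0.229, -0.0], [0.229, -0.973, 0.002], [0.0, -0.002, -1.0]]
force: [-0.6, 0.1, 0.1]
opening: 1.004
```

Run:
```python
from h import *
st,p,d=snap('wrist','w1');print(st['ee_pos'],st['clock'],st['qvel'])
```

```text
[ 0.4538 -0.2444  0.2169] 1.15 [-2.7124 -0.8378  1.833  -1.4475  0.1131 -2.4369]
```

View pics/w1.png

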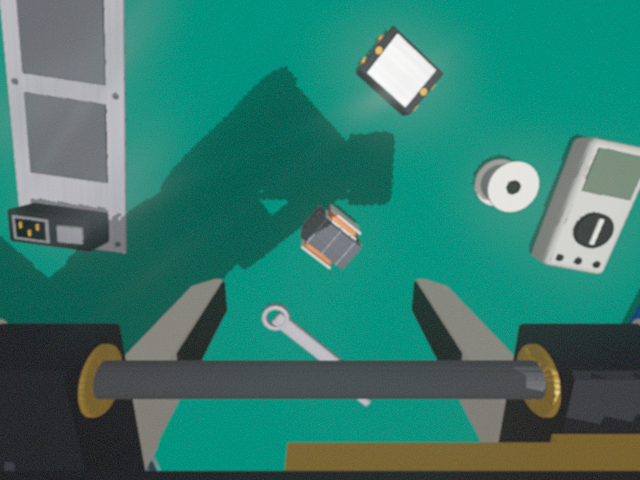

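Run:
```python
from h import *
st,p,d=load('w1')
a=cv2.resize(p[185:285,270:400],None,fx=6,fy=6,interpolation=cv2.INTER_CUBIC);cv2.imwrite('pics/w1z.png',a)
W=cloud('wrist',d,st)
q=W[185:285,270:400].reshape(-1,3)
for lo,hi in((.040,.05),(.02,.04)):
    t=q[(q[:,2]>lo)&(q[:,2]<hi)];print(len(t),rect(t))
q=W[20:120,350:450].reshape(-1,3);t=q[(q[:,2]>.024)&(q[:,2]<.034)];print('mod',len(t),rect(t))
```

```text
1674 (array([ 0.4312, -0.2601]), (54.35486602783203, 30.393260955810547), 64.25309753417969)
847 (array([ 0.4314, -0.2596]), (53.505924224853516, 49.187320709228516), 64.20589447021484)
mod 3870 (array([ 0.5961, -0.2849]), (61.90644454956055, 46.17633056640625), 64.34174346923828)
```

View pics/w1z.png

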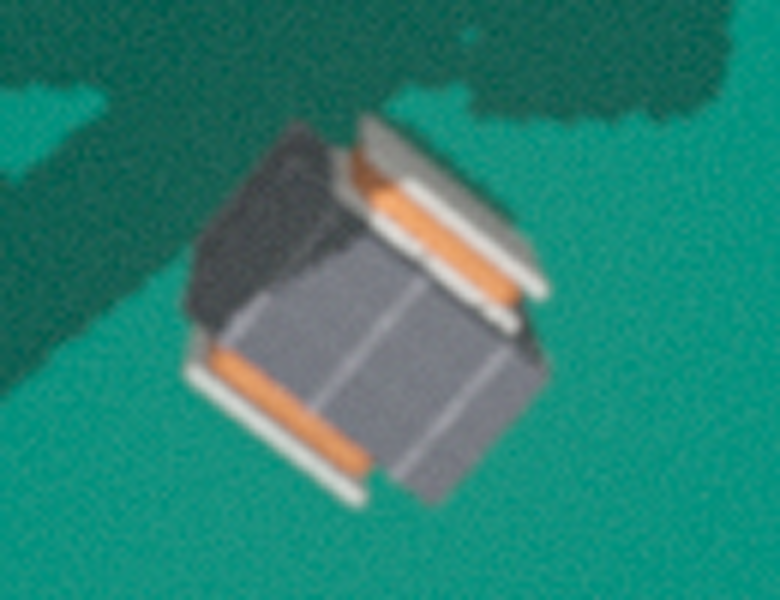

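Emit:
step_arm(deltas=[[[-0.04,-0.025,0],[0,0,0.023]],[[-0.04,-0.025,0],[0,0,0.023]],[[-0.04,-0.025,0],[0,0,0.023]],[[-0.04,-0.025,0],[0,0,0.023]],[[-0.03,-0.03,0],[0,0,0.023]]])

```text
clock: 1.7
ee_pos: [0.4251, -0.2637, 0.2157]
tool_rot: [[0.56, 0.828, -0.005], [0.828, -0.56, 0.0], [-0.003, -0.004, -1.0]]
force: [0.1, 0.0, 0.6]
opening: 1.001
```

Emit:
step_arm(deltas=[[[0,0,0],[0,0,0.023]],[[0,0,0],[0,0,0.023]],[[0,0,0],[0,0,0.023]],[[0,0,0],[0,0,0.023]],[[0,0,0],[0,0,0.023]]])

```text
clock: 2.2
ee_pos: [0.4193, -0.2683, 0.2152]
tool_rot: [[-0.151, 0.988, -0.006], [0.989, 0.151, -0.004], [-0.003, -0.007, -1.0]]
force: [-0.0, -0.4, 0.2]
opening: 1.0
```

Emit:
step_arm(deltas=[[[0,0,0],[0,0,0.023]],[[0,0,0],[0,0,0.023]],[[0,0,0],[0,0,0.023]],[[0,0,0],[0,0,0.023]],[[0,0,0],[0,0,0.023]]])

```text
clock: 2.7
ee_pos: [0.4139, -0.2722, 0.2145]
tool_rot: [[-0.783, 0.623, -0.005], [0.623, 0.783, -0.007], [-0.001, -0.009, -1.0]]
force: [-0.2, 0.3, -0.4]
opening: 1.001
```

Emit:
step_arm(deltas=[[[0,0,0],[0,0,0.023]],[[0,0,0],[0,0,0.023]],[[0,0,0],[0,0,0]]])

```text
clock: 3.0
ee_pos: [0.4107, -0.2744, 0.2141]
tool_rot: [[-0.932, 0.363, -0.004], [0.363, 0.932, -0.008], [0.001, -0.009, -1.0]]
force: [-0.2, -0.3, 0.1]
opening: 1.002
```

```bash
cat >> h.py <<'E'
def yaw(st):
    R=np.array(st['tool_rot']);return np.degrees(np.arctan2(R[1,1],R[0,1]))
def obj(W,c,lo,hi,r=.06):
    q=W.reshape(-1,3);m=(np.hypot(q[:,0]-c[0],q[:,1]-c[1])<r)&(q[:,2]>lo)&(q[:,2]<hi)
    t=q[m];return len(t),rect(t)
E
python3 - <<'E'
from h import *
st,p,d=snap('wrist','w2');print(st['ee_pos'],st['tool_rot'],yaw(st),st['joint_pos'])
W=cloud('wrist',d,st)
print(obj(W,(.431,-.26),.04,.05),obj(W,(.431,-.26),.02,.04))
print('mod',obj(W,(.596,-.285),.024,.034))
E
```

```text
[ 0.4107 -0.2744  0.2141] [[-0.9316  0.3635 -0.0042]
 [ 0.3635  0.9316 -0.0081]
 [ 0.0009 -0.0091 -1.    ]] 68.68676668169947 [ -38.8578   14.5278  103.0493   -0.5781   62.3193 -107.2762]
(1751, (array([ 0.4307, -0.2607]), (54.15536117553711, 30.596782684326172), 64.26912689208984)) (836, (array([ 0.4306, -0.2609]), (54.206695556640625, 49.073692321777344), 64.3563232421875))
mod (680, (array([ 0.5794, -0.2783]), (62.33250045776367, 16.8751220703125), 69.80146789550781))
```

View pics/w2.png

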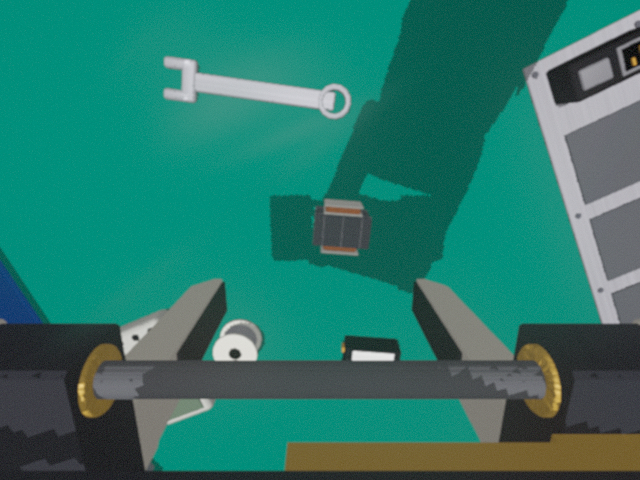

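```bash
cat >> h.py <<'E'
from scipy.spatial.transform import Rotation as Ro
def need(x,y,z,yw):
    st=ctrl.get_state();a=np.radians(yw);c,s=np.cos(a),np.sin(a)
    Rt=np.array([[-s,c,0],[c,s,0],[0,0,-1.]])
    Rt=np.c_[[-s,c,0],[c,s,0],[0,0,-1.]]
    w=Ro.from_matrix(Rt@np.array(st['tool_rot']).T).as_rotvec()/(2*np.pi)
    dp=(np.array([x,y,z])-st['ee_pos'])/.12
    print('clock',st['clock'],'yaw %.2f'%yaw(st),'shift',dp,'turn',w,'rows>=',np.linalg.norm(dp)*.12/.05,np.linalg.norm(w)/.02386,'op',st['opening'],'F',np.array(st['force']))
E
python3 -c "
from h import *
need(.431,-.2604,.10,64.3)"
```

```text
clock 3.05 yaw 68.40 shift [ 0.1688  0.1162 -0.951 ] turn [ 0.0013 -0.0007 -0.0114] rows>= 2.3348564719748084 0.4817540471533758 op 1.0022448633501035 F [-0.2337 -0.3428  1.1162]
```

Emit:
step_arm(deltas=[[[0.06,0.04,-0.35],[0.0013,-0.0007,-0.0114]],[[0.06,0.04,-0.35],[0,0,0]],[[0.04,0.03,-0.25],[0,0,0]],[[0,0,0],[0,0,0]]])

```text
clock: 3.45
ee_pos: [0.4292, -0.2631, 0.0982]
tool_rot: [[-0.89, 0.456, 0.003], [0.456, 0.89, -0.002], [-0.004, -0.001, -1.0]]
force: [0.4, -0.3, 0.6]
opening: 1.0
```

```bash
python3 -c "
from h import *
need(.431,-.2604,.009,64.3)"
```

```text
clock 3.45 yaw 62.84 shift [ 0.0151  0.0222 -0.7435] turn [0.0004 0.0005 0.0041] rows>= 1.7854466846837465 0.1721499187914887 op 0.9998267932368922 F [ 0.4493 -0.3243  0.5522]
```

Emit:
step_arm(deltas=[[[0.015,0.022,-0.3],[0.0004,0.0005,0.004]],[[0,0,-0.25],[0,0,0]],[[0,0,-0.15],[0,0,0]],[[0,0,0],[0,0,0]]])

```text
clock: 3.85
ee_pos: [0.4321, -0.2636, 0.0168]
tool_rot: [[-0.895, 0.445, 0.004], [0.445, 0.895, -0.003], [-0.005, -0.001, -1.0]]
force: [0.3, 0.5, 0.4]
opening: 0.994
```

```bash
python3 -c "
from h import *
need(.431,-.2604,.009,64.3)"
```

```text
clock 3.85 yaw 63.57 shift [-0.0089  0.0268 -0.0649] turn [0.0005 0.0006 0.002 ] rows>= 0.1699604628490885 0.09157963672528144 op 0.9943218869355432 F [0.2579 0.4851 0.423 ]
```

Emit:
step_arm(deltas=[[[-0.01,0.03,-0.06],[0.0005,0.0006,0.002]],[[0,0,0],[0,0,0]]])

```text
clock: 4.05
ee_pos: [0.4316, -0.2612, 0.0119]
tool_rot: [[-0.9, 0.436, 0.002], [0.436, 0.9, -0.002], [-0.003, -0.001, -1.0]]
force: [-0.6, 1.2, -0.4]
opening: 1.002
```

```bash
python3 -c "
from h import *
need(.431,-.2604,.009,64.3)"
```

```text
clock 4.05 yaw 64.16 shift [-0.0051  0.0066 -0.0244] turn [0.0003 0.0003 0.0004] rows>= 0.06180874968405943 0.02470253220669971 op 1.0024134567705318 F [-0.5836  1.1812 -0.3881]
```

Emit:
step_arm(deltas=[[[-0.005,0.007,-0.015],[0.0003,0.0003,0.0004]],[[0,0,0],[0,0,0]],[[0,0,0],[0,0,0]],[[0,0,0],[0,0,0]],[[0,0,0],[0,0,0]]], hand=0)

```text
clock: 4.55
ee_pos: [0.4324, -0.2615, 0.0132]
tool_rot: [[-0.901, 0.434, 0.004], [0.434, 0.901, -0.003], [-0.005, -0.001, -1.0]]
force: [0.3, 0.2, -0.9]
opening: 0.617
```

Emit:
step_arm(deltas=[[[0,0,0],[0,0,0]],[[0,0,0],[0,0,0]],[[0,0,0],[0,0,0]]])

```text
clock: 4.85
ee_pos: [0.4325, -0.2615, 0.0132]
tool_rot: [[-0.901, 0.434, 0.004], [0.434, 0.901, -0.003], [-0.005, -0.001, -1.0]]
force: [-0.5, -0.1, 0.2]
opening: 0.582
```

Emit:
step_arm(deltas=[[[0,0,0.15],[0,0,0]],[[0,0,0.3],[0,0,0]],[[0,0,0.35],[0,0,-0.01]],[[0,0.2,0.3],[0,0,-0.022]],[[0,0.3,0.2],[0,0,-0.022]]])

```text
clock: 5.35
ee_pos: [0.4288, -0.2002, 0.1695]
tool_rot: [[-0.696, 0.718, -0.003], [0.718, 0.696, 0.005], [0.006, 0.002, -1.0]]
force: [1.4, 0.2, -3.0]
opening: 0.577
```

Emit:
step_arm(deltas=[[[0.1,0.35,0.1],[0,0,-0.022]],[[0.1,0.35,0],[0,0,-0.022]],[[0.1,0.35,0],[0,0,-0.022]],[[0.1,0.2,0],[0,0,-0.022]],[[0,0,0],[0,0,0]]])

```text
clock: 5.85
ee_pos: [0.4747, -0.0523, 0.1838]
tool_rot: [[-0.221, 0.975, 0.003], [0.975, 0.221, 0.004], [0.003, 0.003, -1.0]]
force: [-0.2, -0.9, -3.3]
opening: 0.579
```

```bash
python3 -c "
from h import *
st,p,d=snap('wrist','w3')
need(.463,-.03,.22,4.9)"
```

```text
clock 5.9 yaw 13.08 shift [-0.0921  0.1944  0.303 ] turn [-0.0006  0.0003 -0.0227] rows>= 0.8917436267819978 0.9527034122555497 op 0.5795329078762057 F [-0.998  -0.7538 -3.5655]
```

View pics/w3.png

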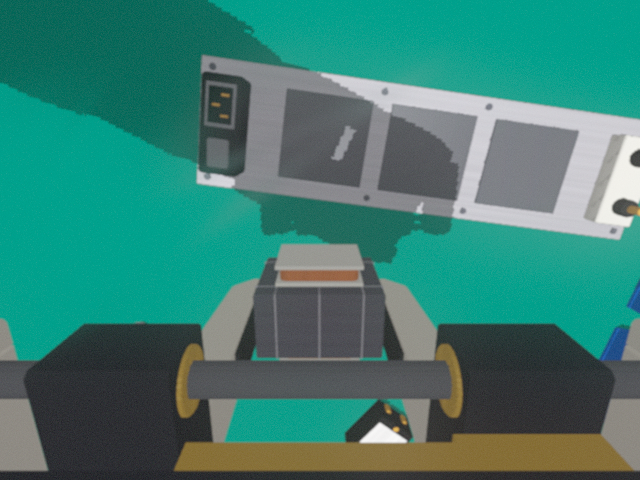

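```bash
cat >> h.py <<'E'
def pads(name,seeds,blk=101,C=8,z=.006):
    st,p,d=load(name);g=cv2.GaussianBlur(cv2.cvtColor(p,cv2.COLOR_BGR2GRAY),(3,3),0)
    m=cv2.adaptiveThreshold(g,255,cv2.ADAPTIVE_THRESH_MEAN_C,cv2.THRESH_BINARY_INV,blk,C)
    cv2.imwrite(f'pics/{name}_m.png',m)
    return st,p,d,m
E
python3 - <<'E'
from h import *
st,p,d=load('w3')
W=cloud('wrist',d,st)
# held core: points with height near its top
e=np.array(st['ee_pos'])
print('held',obj(W,e,e[2]+.025,e[2]+.04,.05), e)
g=cv2.GaussianBlur(cv2.cvtColor(p,cv2.COLOR_BGR2GRAY),(5,5),0)
cv2.imwrite('pics/w3_c.png',cv2.resize(cv2.Canny(g,20,60)[40:250,190:640],None,fx=1.7,fy=1.7))
E
```

```text
held (10822, (array([ 0.4721, -0.0467]), (85.57341766357422, 40.709476470947266), 12.912025451660156)) [ 0.4747 -0.0523  0.1838]
```

View pics/w3_c.png

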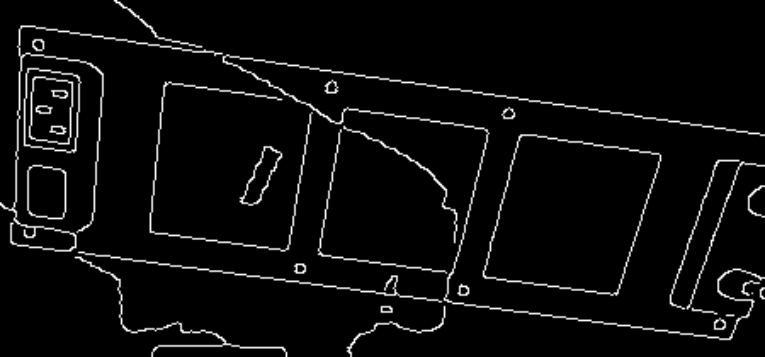

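```bash
cat >> h.py <<'E'
def edgefit(name,quad,z,cam='wrist',tol=4,lo=20,hi=60):
    """quad: 4 approx image corners -> (centre, side lengths, edge angles) in world at height z from Canny edges"""
    st,p,d=load(name);g=cv2.GaussianBlur(cv2.cvtColor(p,cv2.COLOR_BGR2GRAY),(5,5),0)
    E=cv2.Canny(g,lo,hi);v,u=np.nonzero(E);P=np.c_[u,v].astype(float);L=[]
    for k in range(4):
        a,b=np.array(quad[k],float),np.array(quad[(k+1)%4],float);n=np.linalg.norm(b-a);t=(b-a)/n
        s=(P-a)@t;h=(P-a)@np.array([-t[1],t[0]])
        q=P[(s>.12*n)&(s<.88*n)&(abs(h)<tol)]
        w=cast(cam,q,z,st)[:,:2]
        l=cv2.fitLine((w*1000).astype(np.float32),cv2.DIST_HUBER,0,.01,.01).ravel();L.append(l)
    C=[]
    for k in range(4):
        a,b=L[k],L[(k+1)%4]
        t=np.linalg.solve(np.c_[a[:2],-b[:2]],b[2:]-a[2:]);C.append(a[2:]+a[:2]*t[0])
    C=np.array(C)/1000;si=[1000*np.linalg.norm(C[k]-C[k-1]) for k in range(4)]
    an=[(np.degrees(np.arctan2(l[1],l[0]))+45)%90-45 for l in L]
    return C.mean(0),np.array(si),np.array(an)
E
python3 - <<'E'
from h import *
Q=dict(near=[(165,84),(312,108),(288,250),(150,233)],mid=[(345,110),(488,130),(452,272),(319,254)],far=[(520,135),(660,155),(617,295),(484,277)])
for k,q in Q.items(): print(k,edgefit('w3',np.array(q)/1.7+[190,40],.006,tol=5))
E
```

```text
near (array([0.4636, 0.0188], dtype=float32), array([77.6791, 77.7146, 77.516 , 77.4206], dtype=float32), array([5.4154, 5.014 , 5.1988, 5.1336], dtype=float32))
mid (array([0.5578, 0.0272], dtype=float32), array([77.8276, 77.4588, 77.463 , 77.5901], dtype=float32), array([5.0566, 4.703 , 5.1548, 4.9728], dtype=float32))
far (array([0.6521, 0.0356], dtype=float32), array([78.1917, 77.447 , 78.3926, 77.431 ], dtype=float32), array([5.1232, 5.1321, 5.1113, 4.9834], dtype=float32))
```

```bash
cat >> h.py <<'E'
def held(name,zlo,zhi,ylim,xlim=.04):
    st,p,d=load(name);W=cloud('wrist',d,st).reshape(-1,3)
    T=(W-st['ee_pos'])@np.array(st['tool_rot'])
    T=T[(T[:,2]>zlo)&(T[:,2]<zhi)&(abs(T[:,1])<ylim)&(abs(T[:,0])<xlim)]
    return len(T),np.percentile(T,[1,50,99],axis=0)*1000
E
python3 - <<'E'
from h import *
print(held('w3',-.036,-.028,.024))
print(held('w3',-.026,-.0,.022))
need(.4638,.017,.10,5.1)
E
```

```text
(7779, array([[-13.0227, -23.5201, -32.9134],
       [  3.102 ,  -0.1698, -31.5747],
       [ 16.7267,  23.4686, -28.6133]]))
(3856, array([[-21.4665, -21.0901, -25.6881],
       [ 22.6018,  -0.196 , -21.5572],
       [ 26.2253,  21.2447,  -0.7915]]))
clock 5.9 yaw 13.08 shift [-0.0855  0.586  -0.697 ] turn [-0.0006  0.0003 -0.0222] rows>= 2.1951554618626585 0.9294299467484914 op 0.5795329078762057 F [-0.998  -0.7538 -3.5655]
```

Emit:
step_arm(deltas=[[[-0.03,0.2,-0.15],[-0.0006,0.0003,-0.011]],[[-0.03,0.2,-0.2],[0,0,-0.011]],[[-0.02,0.18,-0.2],[0,0,0]],[[0,0,-0.1],[0,0,0]],[[0,0,0],[0,0,0]]])

```text
clock: 6.4
ee_pos: [0.4621, 0.0148, 0.1024]
tool_rot: [[-0.094, 0.996, -0.002], [0.996, 0.094, -0.002], [-0.002, -0.002, -1.0]]
force: [0.4, 0.1, -3.2]
opening: 0.581
```

```bash
python3 -c "
from h import *
need(.4638,.017,.04,5.1)"
```

```text
clock 6.4 yaw 5.39 shift [ 0.0144  0.018  -0.5196] turn [ 0.0003 -0.0003 -0.0008] rows>= 1.2483510159879099 0.038442081005912856 op 0.5805567206808668 F [ 0.4036  0.099  -3.152 ]
```

Emit:
step_arm(deltas=[[[0.014,0.018,-0.2],[0.0003,-0.0003,-0.0008]],[[0,0,-0.2],[0,0,0]],[[0,0,-0.12],[0,0,0]],[[0,0,0],[0,0,0]]])

```text
clock: 6.8
ee_pos: [0.4648, 0.0136, 0.0402]
tool_rot: [[-0.092, 0.996, 0.002], [0.996, 0.092, -0.0], [-0.001, 0.002, -1.0]]
force: [0.4, 0.4, -2.8]
opening: 0.576
```

```bash
python3 -c "
from h import *
need(.4638,.017,.022,5.1)"
```

```text
clock 6.8 yaw 5.29 shift [-0.0081  0.0287 -0.1513] turn [ 0.0001  0.0003 -0.0005] rows>= 0.37001903458033375 0.026038283786921787 op 0.5757900103637811 F [ 0.4289  0.3842 -2.7553]
```

Emit:
step_arm(deltas=[[[-0.008,0.029,-0.08],[0.0001,0.0003,-0.0005]],[[0,0,-0.05],[0,0,0]],[[0,0,0],[0,0,0]]])

```text
clock: 7.1
ee_pos: [0.465, 0.016, 0.0255]
tool_rot: [[-0.089, 0.996, 0.002], [0.996, 0.089, -0.0], [-0.0, 0.002, -1.0]]
force: [0.3, 0.3, -2.7]
opening: 0.582
```

```bash
python3 -c "
from h import *
need(.4638,.017,.020,5.1)"
```

```text
clock 7.1 yaw 5.11 shift [-0.0099  0.0084 -0.046 ] turn [ 0.      0.0004 -0.    ] rows>= 0.11480684262675929 0.016647936878398994 op 0.581850784011348 F [ 0.3288  0.2745 -2.7091]
```

Emit:
step_arm(deltas=[[[-0.01,0.009,-0.03],[0,0.0003,0]],[[0,0,-0.01],[0,0,0]],[[0,0,0],[0,0,0]]])

```text
clock: 7.4
ee_pos: [0.4643, 0.0171, 0.0212]
tool_rot: [[-0.089, 0.996, 0.002], [0.996, 0.089, -0.0], [-0.0, 0.002, -1.0]]
force: [-0.5, 0.4, -3.3]
opening: 0.574
```

```bash
python3 -c "
from h import *
need(.4638,.017,.020,5.1)"
```

```text
clock 7.4 yaw 5.13 shift [-0.0042 -0.0007 -0.0102] turn [ 0.      0.0003 -0.0001] rows>= 0.026554534103053445 0.013520034168842959 op 0.5738844010631861 F [-0.4691  0.4175 -3.336 ]
```

Emit:
step_arm(deltas=[[[-0.005,0,-0.02],[0,0.0003,0]],[[0,0,-0.005],[0,0,0]],[[0,0,0],[0,0,0]]])

```text
clock: 7.7
ee_pos: [0.4642, 0.0172, 0.0194]
tool_rot: [[-0.09, 0.996, 0.001], [0.996, 0.09, -0.0], [-0.0, 0.001, -1.0]]
force: [-1.4, 0.4, -2.6]
opening: 0.578
```

Emit:
step_arm(deltas=[[[-0.003,0,-0.008],[0,0,0]],[[0,0,0],[0,0,0]]])

```text
clock: 7.9
ee_pos: [0.4644, 0.0172, 0.0193]
tool_rot: [[-0.09, 0.996, 0.002], [0.996, 0.09, -0.0], [-0.001, 0.002, -1.0]]
force: [0.3, -0.7, -4.2]
opening: 0.578
```

Emit:
step_arm(deltas=[[[-0.003,0,-0.01],[0,0,0]],[[0,0,-0.005],[0,0,0]],[[0,0,0],[0,0,0]]])

```text
clock: 8.2
ee_pos: [0.4645, 0.0172, 0.0193]
tool_rot: [[-0.09, 0.996, 0.003], [0.996, 0.09, -0.0], [-0.001, 0.003, -1.0]]
force: [-0.6, -0.2, -3.4]
opening: 0.584
```

Emit:
step_arm(deltas=[[[-0.004,0,-0.02],[0,0.0004,0]],[[0,0,0],[0,0,0]]])

```text
clock: 8.4
ee_pos: [0.4648, 0.0172, 0.0186]
tool_rot: [[-0.091, 0.996, 0.002], [0.996, 0.091, -0.001], [-0.001, 0.002, -1.0]]
force: [-0.6, -0.2, -4.9]
opening: 0.581
```

Emit:
step_arm(deltas=[[[-0.015,0,-0.02],[0,0.0004,0]],[[0,0,0],[0,0,0]]])

```text
clock: 8.6
ee_pos: [0.4653, 0.0171, 0.0182]
tool_rot: [[-0.091, 0.996, 0.005], [0.996, 0.091, -0.001], [-0.001, 0.005, -1.0]]
force: [-0.7, 0.4, -3.8]
opening: 0.581
```

```bash
python3 -c "
from h import *
st,p,d=snap('side','s4');print(st['force'],st['torque'],st['effort'],st['qvel'])
cv2.imwrite('pics/s4z.png',cv2.resize(p[190:330,190:400],None,fx=3.5,fy=3.5,interpolation=cv2.INTER_CUBIC))
need(.4638,.017,.020,5.1)
"
```

```text
[-0.7474  0.3589 -3.7616] [-0.0105 -0.0816 -0.0276] [  0.0086 -49.7944 -17.4314   0.0415   0.0723  -0.0007] [-0.0043 -0.5561 -0.5153  0.0156  0.0803  0.0096]
clock 8.65 yaw 5.20 shift [-0.0125 -0.0009  0.016 ] turn [ 0.0001  0.0007 -0.0003] rows>= 0.048865678175202064 0.03422200947919179 op 0.5795690564211865 F [ 0.49   -0.0274 -3.7239]
```

View pics/s4z.png

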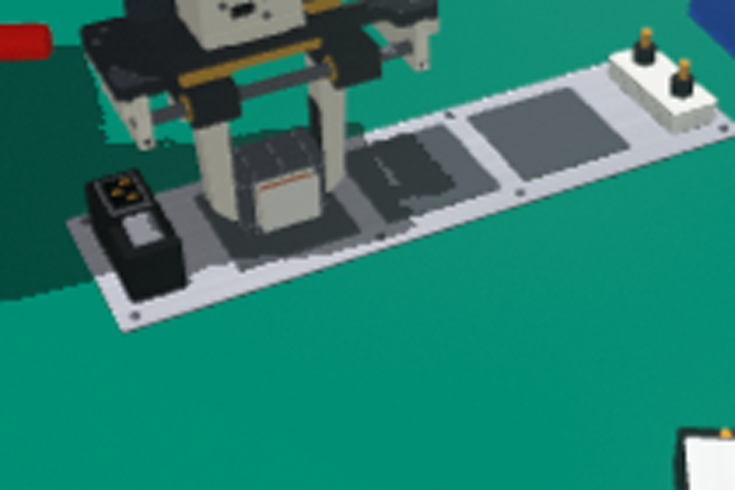

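Emit:
step_arm(deltas=[[[-0.0125,0,-0.008],[0,0.0008,0]],[[0,0,0],[0,0,0]]])

```text
clock: 8.85
ee_pos: [0.4652, 0.0171, 0.0179]
tool_rot: [[-0.091, 0.996, 0.003], [0.996, 0.091, -0.001], [-0.001, 0.003, -1.0]]
force: [-1.1, 0.3, -1.7]
opening: 0.579
```

Emit:
step_arm(deltas=[[[-0.012,0,0.03],[0,0.0004,0]],[[-0.005,0,0],[0,0,0]],[[0,0,0],[0,0,0]]])

```text
clock: 9.15
ee_pos: [0.4622, 0.0172, 0.0208]
tool_rot: [[-0.091, 0.996, -0.002], [0.996, 0.091, -0.001], [-0.001, -0.002, -1.0]]
force: [0.3, 0.5, -2.8]
opening: 0.58
```

Emit:
step_arm(deltas=[[[0.004,0,-0.022],[0,-0.0003,0]],[[0,0,0],[0,0,0]]])

```text
clock: 9.35
ee_pos: [0.4626, 0.0172, 0.0179]
tool_rot: [[-0.091, 0.996, -0.0], [0.996, 0.091, -0.001], [-0.001, -0.0, -1.0]]
force: [-1.4, 0.7, 2.3]
opening: 0.579
```

Emit:
step_arm(deltas=[[[0.01,0,0.004],[0,0,0]],[[0,0,0],[0,0,0]]])

```text
clock: 9.55
ee_pos: [0.4637, 0.0172, 0.0179]
tool_rot: [[-0.091, 0.996, -0.001], [0.996, 0.091, -0.001], [-0.001, -0.001, -1.0]]
force: [-0.4, 0.5, -3.1]
opening: 0.577
```

Spot on. Release to partial opening, then rise.

Emit:
step_arm(deltas=[[[0,0,0],[0,0,0]],[[0,0,0],[0,0,0]],[[0,0,0],[0,0,0]]], hand=0.82)

```text
clock: 9.85
ee_pos: [0.4643, 0.0171, 0.0181]
tool_rot: [[-0.091, 0.996, 0.0], [0.996, 0.091, -0.001], [-0.001, 0.0, -1.0]]
force: [0.0, -0.7, -0.7]
opening: 0.788
```

Emit:
step_arm(deltas=[[[0,0,0.1],[0,0,0]],[[0,0,0.2],[0,0,0]],[[0,0,0.35],[0,0,0]],[[0,0,0.35],[0,0,0]],[[0,-0.1,0.35],[0,0,0]]])

```text
clock: 10.35
ee_pos: [0.4605, 0.0058, 0.1844]
tool_rot: [[-0.091, 0.996, -0.008], [0.996, 0.091, -0.0], [0.001, -0.008, -1.0]]
force: [0.3, -0.4, 0.2]
opening: 0.823
```

```bash
python3 -c "
from h import *
st,p,d=snap('wrist','w5');W=cloud('wrist',d,st)
print(yaw(st),st['ee_pos'])
print(obj(W,(.4636,.0188),.046,.056,.05),obj(W,(.4636,.0188),.02,.046,.045))
"
```

```text
5.243922280391317 [0.4605 0.0058 0.1844]
(2260, (array([0.4626, 0.0191]), (53.84410858154297, 30.3074893951416), 4.766359329223633)) (1060, (array([0.4623, 0.0191]), (53.59815979003906, 48.61378860473633), 5.045243263244629))
```

View pics/w5.png

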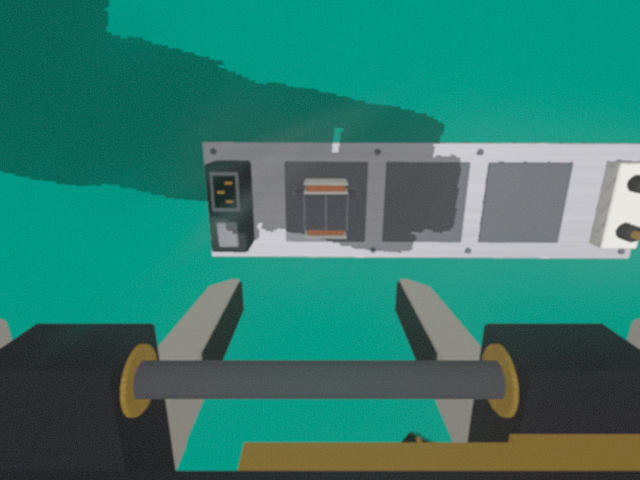

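```bash
python3 -c "
from h import *
print(edgefit('w5',[(286,162),(367,162),(366,242),(285,242)],.006))
print(edgefit('w5',[(386,162),(468,162),(462,242),(384,241)],.006))
print(edgefit('w5',[(486,162),(571,163),(559,242),(479,241)],.006))
need(.58,-.25,.2,64.3)
"
```

```text
(array([0.4636, 0.019 ], dtype=float32), array([77.8604, 78.3963, 77.7226, 77.3388], dtype=float32), array([5.3036, 5.1063, 4.5242, 5.2109], dtype=float32))
(array([0.5578, 0.0274], dtype=float32), array([77.4807, 76.8927, 77.7335, 76.4409], dtype=float32), array([5.3046, 5.193 , 4.9709, 5.0039], dtype=float32))
(array([0.6521, 0.0358], dtype=float32), array([78.3072, 77.3841, 78.3751, 77.5026], dtype=float32), array([5.3046, 5.1578, 5.3911, 5.1079], dtype=float32))
clock 10.4 yaw 5.23 shift [ 0.9701 -2.1169  0.0758] turn [0.0001 0.0003 0.1641] rows>= 5.591508725151047 6.876823194121211 op 0.8164649915175204 F [ 4.0618 -0.8572  6.97  ]
```

Emit:
step_arm(deltas=[[[0.16,-0.35,0.02],[0,0,-0.012]],[[0.16,-0.35,0.02],[0,0,-0.012]],[[0.16,-0.35,0.02],[0,0,-0.012]],[[0.16,-0.35,0.02],[0,0,-0.012]],[[0.16,-0.35,0],[0,0,-0.012]]], hand=1)

```text
clock: 10.9
ee_pos: [0.5617, -0.2102, 0.2097]
tool_rot: [[0.288, 0.957, 0.011], [0.957, -0.288, -0.006], [-0.003, 0.013, -1.0]]
force: [-0.3, 0.1, -0.2]
opening: 0.999
```

Emit:
step_arm(deltas=[[[0.16,-0.33,0],[0,0,-0.012]],[[0.12,-0.25,0],[0,0,-0.01]],[[0,0,0],[0,0,0]]])

```text
clock: 11.2
ee_pos: [0.5966, -0.2876, 0.2115]
tool_rot: [[0.429, 0.903, 0.012], [0.903, -0.429, -0.01], [-0.003, 0.015, -1.0]]
force: [0.1, 0.2, -0.1]
opening: 1.001
```

```bash
python3 -c "
from h import *
st,p,d=snap('wrist','w6');W=cloud('wrist',d,st)
print(yaw(st),st['ee_pos'])
print(obj(W,(.596,-.285),.024,.034),obj(W,(.596,-.285),.01,.034))
need(.596,-.285,.1,-25.7)
"
```

```text
-25.41659408950258 [ 0.5966 -0.2876  0.2115]
(2911, (array([ 0.5958, -0.2849]), (62.403167724609375, 45.98796081542969), 64.58135223388672)) (3014, (array([ 0.5964, -0.2838]), (64.83379364013672, 45.98401641845703), 64.59668731689453))
clock 11.25 yaw -25.28 shift [-0.0012  0.009  -0.9293] turn [ 0.0015  0.0019 -0.0012] rows>= 2.2303647467140766 0.1112487850957531 op 0.9973320140485407 F [ 0.1382 -0.6911  0.5954]
```

View pics/w6.png

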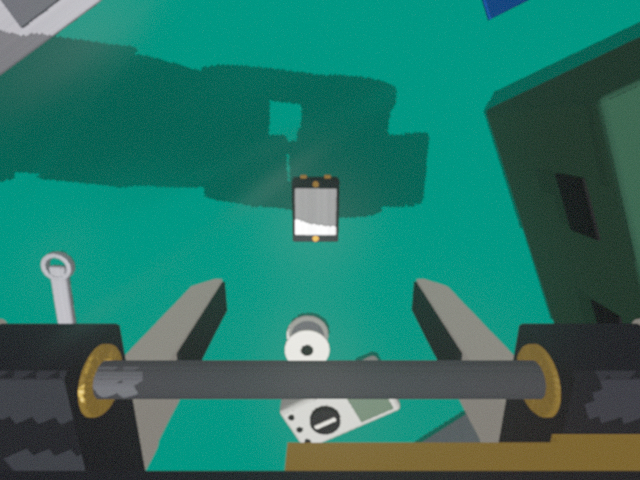

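```bash
python3 -c "
from h import *
st,p,d=load('w6');W=cloud('wrist',d,st).reshape(-1,3)
T=(W-st['ee_pos'])@np.array(st['tool_rot'])
m=(W[:,2]>.04)&(W[:,2]<.2)&(T[:,1]>.07);q=T[m];print(len(q))
m=(W[:,2]>.05)&(abs(T[:,0])<.06)&(T[:,2]>.02);q=T[m];print(len(q), (q.min(0),q.max(0)) if len(q) else 0)
st,p,d=load('w1');
"; python3 -c "
from h import *
d=np.load('pics/top0.npy');W=cloud('top',d)
st,_,_=load('w6')
q=W[60:160,420:580].reshape(-1,3);q=q[q[:,2]>.05];T=(q-st['ee_pos'])@np.array(st['tool_rot']);print(q.min(0),q.max(0));print(T[np.argmin(np.hypot(T[:,0],T[:,1]))],T[abs(T[:,0])<.06].min(0) if (abs(T[:,0])<.06).any() else 0)
"
```

```text
27234
13723 (array([-0.06  ,  0.1766,  0.0573]), array([0.06  , 0.2356, 0.165 ]))
[ 0.3419 -0.5296  0.0501] [0.9351 0.0051 1.2594]
[0.0686 0.1707 0.1408] [-0.06    0.1759  0.0266]
```

Emit:
step_arm(deltas=[[[0,0.01,-0.3],[0.0015,0.0019,-0.0005]],[[0,0.005,-0.35],[0,0,0]],[[0,0.005,-0.35],[0,0,0]],[[0,0,-0.2],[0,0,0]],[[0,0,0],[0,0,0]]])

```text
clock: 11.75
ee_pos: [0.595, -0.2792, 0.0676]
tool_rot: [[0.424, 0.905, 0.003], [0.905, -0.424, -0.001], [0.001, 0.003, -1.0]]
force: [-0.3, 0.5, 0.3]
opening: 0.998
```

```bash
python3 -c "
from h import *
need(.5959,-.2849,.007,-25.5)
"
```

```text
clock 11.75 yaw -25.12 shift [ 0.0074 -0.0478 -0.5051] turn [ 0.0001  0.0005 -0.0011] rows>= 1.2178619329419957 0.049711358210170246 op 0.9984619567972496 F [-0.2943  0.492   0.3238]
```

Emit:
step_arm(deltas=[[[0.007,-0.048,-0.2],[0,0.0005,-0.001]],[[0,0,-0.2],[0,0,0]],[[0,0,0],[0,0,0]]])

```text
clock: 12.05
ee_pos: [0.5973, -0.2835, 0.024]
tool_rot: [[0.427, 0.904, 0.004], [0.904, -0.427, -0.002], [-0.001, 0.005, -1.0]]
force: [0.3, 1.4, 0.8]
opening: 0.996
```

```bash
python3 -c "
from h import *
need(.5959,-.2849,.007,-25.5)
"
```

```text
clock 12.05 yaw -25.28 shift [-0.0121 -0.0115 -0.1413] turn [ 0.0004  0.0006 -0.0006] rows>= 0.3415641089165004 0.039438270047937145 op 0.9958247962850945 F [0.2941 1.4039 0.7842]
```

Emit:
step_arm(deltas=[[[-0.012,-0.012,-0.1],[0.0004,0.0006,-0.0006]],[[0,0,-0.03],[0,0,0]],[[0,0,0],[0,0,0]]])

```text
clock: 12.35
ee_pos: [0.5979, -0.2853, 0.0127]
tool_rot: [[0.43, 0.903, 0.005], [0.903, -0.43, -0.002], [-0.0, 0.005, -1.0]]
force: [0.2, -0.0, 0.3]
opening: 1.002
```

```bash
python3 -c "
from h import *
need(.5959,-.2849,.007,-25.5)
"
```

```text
clock 12.35 yaw -25.44 shift [-0.0163  0.0036 -0.0474] turn [ 0.0004  0.0007 -0.0002] rows>= 0.12069517885974215 0.03589478482140112 op 1.0019244642221123 F [ 0.2282 -0.0161  0.2856]
```

Emit:
step_arm(deltas=[[[-0.02,0.004,-0.045],[0.0004,0.0008,0]],[[-0.005,0,0],[0,0.0003,0]],[[0,0,0],[0,0,0]]])

```text
clock: 12.65
ee_pos: [0.5954, -0.2851, 0.0088]
tool_rot: [[0.429, 0.903, -0.001], [0.903, -0.429, -0.001], [-0.001, -0.0, -1.0]]
force: [0.6, -0.1, -1.0]
opening: 0.997
```

```bash
python3 -c "
from h import *
need(.5959,-.2849,.007,-25.5)
"
```

```text
clock 12.65 yaw -25.43 shift [ 0.0045  0.002  -0.0147] turn [ 0.0001 -0.0001 -0.0002] rows>= 0.03720334823160406 0.011369318468332808 op 0.9966712998841446 F [ 0.6379 -0.057  -1.0473]
```

Good; close.

Emit:
step_arm(deltas=[[[0,0,-0.01],[0,0,0]],[[0,0,0],[0,0,0]],[[0,0,0],[0,0,0]],[[0,0,0],[0,0,0]],[[0,0,0],[0,0,0]]], hand=0)

```text
clock: 13.15
ee_pos: [0.5955, -0.2853, 0.0079]
tool_rot: [[0.429, 0.903, -0.0], [0.903, -0.429, -0.001], [-0.001, 0.0, -1.0]]
force: [1.1, 0.3, 0.2]
opening: 0.618
```

Emit:
step_arm(deltas=[[[0,0,0],[0,0,0]],[[0,0,0],[0,0,0]],[[0,0,0],[0,0,0]]])

```text
clock: 13.45
ee_pos: [0.5956, -0.2853, 0.0079]
tool_rot: [[0.429, 0.903, -0.0], [0.903, -0.429, -0.001], [-0.001, 0.0, -1.0]]
force: [0.5, -0.1, -0.0]
opening: 0.494
```

```bash
python3 -c "
from h import *
need(.545,-.02,.2,-84.9)
"
```

```text
clock 13.45 yaw -25.43 shift [-0.4216  2.2109  1.6009] turn [ 0.0001 -0.0001 -0.1652] rows>= 6.628770164925379 6.923321128913184 op 0.4937781684215833 F [ 0.4653 -0.1269 -0.0428]
```

Emit:
step_arm(deltas=[[[0,0,0.15],[0,0,0]],[[0,0,0.3],[0,0,0]],[[0,0.2,0.3],[0,0,-0.02]],[[-0.045,0.3,0.2],[0,0,-0.02]],[[-0.045,0.35,0.1],[0,0,-0.02]]])

```text
clock: 13.95
ee_pos: [0.5827, -0.1839, 0.14]
tool_rot: [[0.743, 0.67, -0.0], [0.67, -0.743, 0.002], [0.001, -0.002, -1.0]]
force: [0.7, -0.6, -0.7]
opening: 0.493
```

Emit:
step_arm(deltas=[[[-0.045,0.35,0.05],[0,0,-0.02]],[[-0.045,0.35,0],[0,0,-0.02]],[[-0.045,0.35,0],[0,0,-0.02]],[[-0.045,0.3,0],[0,0,-0.02]],[[-0.02,0.15,0],[0,0,-0.01]]])

```text
clock: 14.45
ee_pos: [0.5577, 0.0046, 0.1561]
tool_rot: [[0.99, 0.142, 0.01], [0.142, -0.99, -0.002], [0.01, 0.003, -1.0]]
force: [0.9, -0.5, -1.2]
opening: 0.497
```

```bash
python3 -c "
from h import *
need(.5573,.0272,.1,-84.9)
"
```

```text
clock 14.45 yaw -81.85 shift [-0.0031  0.1885 -0.4676] turn [ 0.0003  0.0016 -0.0085] rows>= 1.210013995339801 0.3620939118667924 op 0.4974429736370671 F [ 0.9364 -0.4575 -1.2003]
```

Emit:
step_arm(deltas=[[[0,0.1,-0.15],[0.0003,0.0016,-0.006]],[[0,0.05,-0.15],[0,0,0]],[[0,0,-0.15],[0,0,0]],[[0,0,0],[0,0,0]]])

```text
clock: 14.85
ee_pos: [0.5578, 0.027, 0.1064]
tool_rot: [[0.995, 0.105, 0.005], [0.105, -0.995, -0.0], [0.005, 0.001, -1.0]]
force: [-0.0, -0.5, -2.3]
opening: 0.491
```

```bash
python3 -c "
from h import *
st,p,d=snap('wrist','w7');print(held('w7',-.024,-.015,.02,.045))
need(.5573,.0272,.03,-84.9)
"
```

```text
(10245, array([[-22.7323, -19.621 , -21.3218],
       [  6.3551,   0.0969, -19.969 ],
       [ 30.3613,  19.5824, -16.6846]]))
clock 14.9 yaw -84.00 shift [-0.011   0.003  -0.6482] turn [ 0.      0.0011 -0.0025] rows>= 1.5559691578635377 0.11520364746171466 op 0.48710253998742226 F [-0.4251 -0.7977 -0.7184]
```

View pics/w7.png

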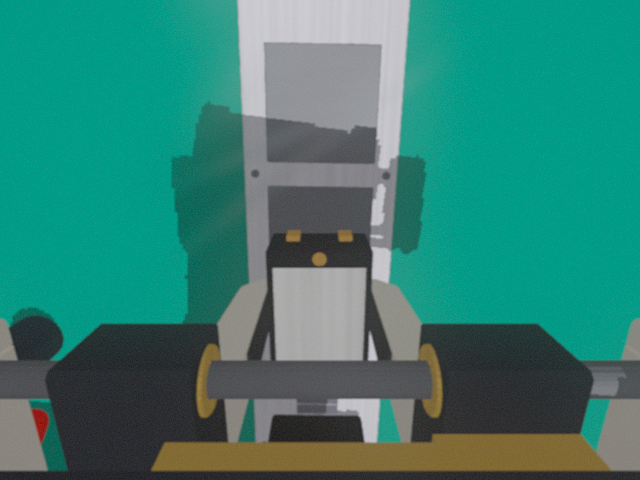

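Emit:
step_arm(deltas=[[[-0.005,0.003,-0.25],[0,0.0011,-0.0025]],[[0,0,-0.2],[0,0,0]],[[0,0,-0.12],[0,0,0]],[[0,0,0],[0,0,0]]])

```text
clock: 15.3
ee_pos: [0.5614, 0.0264, 0.044]
tool_rot: [[0.996, 0.087, 0.009], [0.087, -0.996, -0.001], [0.009, 0.001, -1.0]]
force: [-0.6, 0.4, -1.7]
opening: 0.492
```

```bash
python3 -c "
from h import *
need(.5576,.0272,.014,-84.9)
"
```

```text
clock 15.3 yaw -84.98 shift [-0.0321  0.0071 -0.2501] turn [0.0001 0.0014 0.0002] rows>= 0.6052961258739128 0.06034529995534278 op 0.4922278427483492 F [-0.58   0.442 -1.74 ]
```

Emit:
step_arm(deltas=[[[-0.032,0.007,-0.1],[0,0.0016,0]],[[-0.01,0,-0.08],[0,0.0006,0]],[[-0.005,0,0],[0,0,0]]])

```text
clock: 15.6
ee_pos: [0.557, 0.027, 0.0236]
tool_rot: [[0.996, 0.087, -0.002], [0.087, -0.996, -0.001], [-0.003, 0.001, -1.0]]
force: [0.2, 0.3, -1.4]
opening: 0.492
```

```bash
python3 -c "
from h import *
need(.5576,.0272,.014,-84.9)
"
```

```text
clock 15.6 yaw -85.00 shift [ 0.0052  0.002  -0.0803] turn [ 0.0001 -0.0004  0.0003] rows>= 0.1931654190785505 0.02072547443848341 op 0.49201619476944003 F [ 0.2234  0.3339 -1.413 ]
```

Emit:
step_arm(deltas=[[[0,0,-0.05],[0,0,0]],[[0,0,-0.015],[0,0,0]],[[0,0,0],[0,0,0]]])

```text
clock: 15.9
ee_pos: [0.5575, 0.027, 0.0159]
tool_rot: [[0.996, 0.087, -0.001], [0.087, -0.996, -0.001], [-0.001, 0.001, -1.0]]
force: [-0.3, 1.3, -1.7]
opening: 0.494
```

```bash
python3 -c "
from h import *
need(.5576,.0272,.014,-84.9)
"
```

```text
clock 15.9 yaw -85.00 shift [ 0.0011  0.0019 -0.0161] turn [ 0.0001 -0.0002  0.0003] rows>= 0.03908597567692956 0.015042107409959586 op 0.49399126907940544 F [-0.3392  1.2815 -1.6639]
```

Emit:
step_arm(deltas=[[[0,0,-0.02],[0,0,0]],[[0,0,0],[0,0,0]]])

```text
clock: 16.1
ee_pos: [0.5579, 0.0269, 0.014]
tool_rot: [[0.996, 0.087, -0.0], [0.087, -0.996, -0.001], [-0.0, 0.001, -1.0]]
force: [-0.0, 0.5, -1.3]
opening: 0.491
```

Emit:
step_arm(deltas=[[[-0.002,0.002,-0.012],[0,0,0]],[[0,0,0],[0,0,0]]])

```text
clock: 16.3
ee_pos: [0.5583, 0.0269, 0.0142]
tool_rot: [[0.996, 0.087, 0.001], [0.087, -0.996, -0.001], [0.001, 0.001, -1.0]]
force: [0.4, 0.1, -2.2]
opening: 0.491
```

Emit:
step_arm(deltas=[[[-0.008,0.002,-0.02],[0,0.0002,0]],[[0,0,0],[0,0,0]]])

```text
clock: 16.5
ee_pos: [0.5588, 0.0269, 0.0143]
tool_rot: [[0.996, 0.088, 0.003], [0.088, -0.996, -0.002], [0.003, 0.002, -1.0]]
force: [0.1, -0.8, -1.9]
opening: 0.494
```

Emit:
step_arm(deltas=[[[-0.018,0,0.02],[0,0.0006,0]],[[0,0,0],[0,0,0]]])

```text
clock: 16.7
ee_pos: [0.5565, 0.027, 0.0167]
tool_rot: [[0.996, 0.088, -0.001], [0.088, -0.996, -0.002], [-0.001, 0.002, -1.0]]
force: [0.3, 0.3, -1.8]
opening: 0.493
```

```bash
python3 -c "
from h import *
need(.5576,.0272,.013,-84.9)
"
```

```text
clock 16.7 yaw -84.98 shift [ 0.0093  0.0017 -0.0306] turn [ 0.0003 -0.0001  0.0002] rows>= 0.07688195982704749 0.015038492570762025 op 0.4925458554930881 F [ 0.3156  0.2869 -1.8248]
```

Emit:
step_arm(deltas=[[[0.005,0.002,-0.03],[0.0003,0,0]],[[0,0,0],[0,0,0]]])

```text
clock: 16.9
ee_pos: [0.5575, 0.0273, 0.0134]
tool_rot: [[0.996, 0.088, 0.0], [0.088, -0.996, 0.0], [0.0, -0.0, -1.0]]
force: [0.1, 0.7, 1.0]
opening: 0.494
```

Contact (Fz rose), on target within 0.2 mm. Release and rise.

Emit:
step_arm(deltas=[[[0,0,0],[0,0,0]],[[0,0,0],[0,0,0]],[[0,0,0],[0,0,0]]], hand=0.8)

```text
clock: 17.2
ee_pos: [0.5574, 0.0273, 0.0126]
tool_rot: [[0.996, 0.088, -0.0], [0.088, -0.996, 0.001], [-0.0, -0.001, -1.0]]
force: [0.3, -0.5, 0.3]
opening: 0.7
```

Emit:
step_arm(deltas=[[[0,0,0.1],[0,0,0]],[[0,0,0.2],[0,0,0]],[[0,0,0.35],[0,0,0]],[[0,0,0.35],[0,0,0]],[[-0.1,0,0.35],[0,0,0]]])

```text
clock: 17.7
ee_pos: [0.5419, 0.0274, 0.1773]
tool_rot: [[0.996, 0.087, -0.01], [0.087, -0.996, 0.001], [-0.01, -0.002, -1.0]]
force: [0.2, 0.3, -0.8]
opening: 0.798
```

```bash
python3 -c "
from h import *
st,p,d=snap('wrist','w8');W=cloud('wrist',d,st)
print(yaw(st),st['ee_pos'])
print(obj(W,(.5578,.0273),.030,.040,.06),obj(W,(.4636,.0188),.046,.056,.05))
need(.445,.255,.2,-84.9)
"
```

```text
-84.98127404670524 [0.5419 0.0274 0.1773]
(3717, (array([0.5566, 0.028 ]), (62.284767150878906, 46.040191650390625), 4.984105110168457)) (1865, (array([0.4635, 0.0189]), (55.10309600830078, 29.4654483795166), 4.530672550201416))
clock 17.75 yaw -84.96 shift [-0.8161  1.8962  0.1321] turn [-0.0001 -0.0003  0.0002] rows>= 4.964552578903971 0.01545769989059246 op 0.7977516680535658 F [3.6363 0.9749 6.4322]
```

View pics/w8.png

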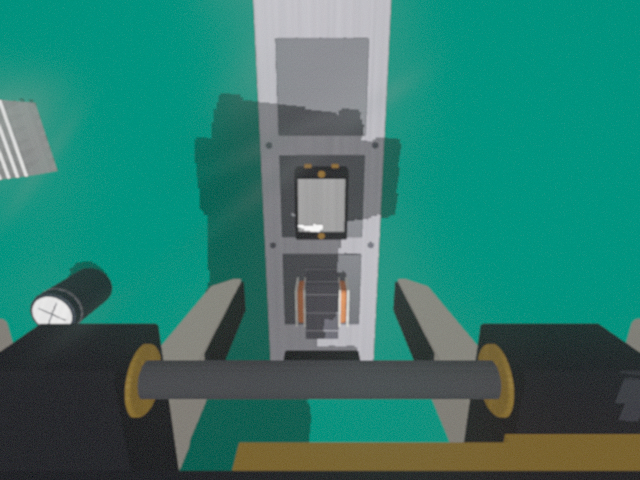

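Emit:
step_arm(deltas=[[[-0.12,0.32,0.03],[0,0,0]],[[-0.13,0.33,0.03],[0,0,0]],[[-0.13,0.33,0.03],[0,0,0]],[[-0.13,0.33,0.03],[0,0,0]],[[-0.13,0.3,0],[0,0,0]]], hand=1)

```text
clock: 18.25
ee_pos: [0.4655, 0.2232, 0.2065]
tool_rot: [[0.997, 0.08, 0.01], [0.08, -0.997, 0.002], [0.01, -0.001, -1.0]]
force: [0.8, -0.1, -0.3]
opening: 1.004
```

Emit:
step_arm(deltas=[[[-0.1,0.2,0],[0,0,0]],[[0,0,0],[0,0,0]],[[0,0,0],[0,0,0]]])

```text
clock: 18.55
ee_pos: [0.4509, 0.2516, 0.2084]
tool_rot: [[0.996, 0.086, 0.012], [0.086, -0.996, 0.003], [0.012, -0.002, -1.0]]
force: [0.3, -0.2, 0.7]
opening: 1.004
```

```bash
python3 -c "
from h import *
st,p,d=snap('wrist','w9');W=cloud('wrist',d,st)
print(yaw(st),st['ee_pos'],st['joint_pos'])
q=W.reshape(-1,3);m=(np.hypot(q[:,0]-.445,q[:,1]-.255)<.05)&(q[:,2]>.056)&(q[:,2]<.066);t=q[m]
c,r=cv2.minEnclosingCircle((t[:,:2]*1000).astype(np.float32));print(c,r,np.median(t[:,2]),rect(t))
need(c[0]/1000,c[1]/1000,.1,-84.9)
"
```

```text
-85.06864189000227 [0.4509 0.2516 0.2084] [ 24.0405  16.9197 100.6854  -0.1077  61.6944 109.1605]
(446.635498046875, 252.6461944580078) 19.91747283935547 0.05995784834032414 (array([0.4468, 0.2525]), (39.22367858886719, 38.76726150512695), 54.573753356933594)
clock 18.6 yaw -85.11 shift [-0.0372  0.0112 -0.9036] turn [-0.0006  0.0019  0.0006] rows>= 2.1705469715130916 0.08555609035924903 op 0.9976265175522657 F [ 0.0939  0.713  -0.4013]
```

View pics/w9.png

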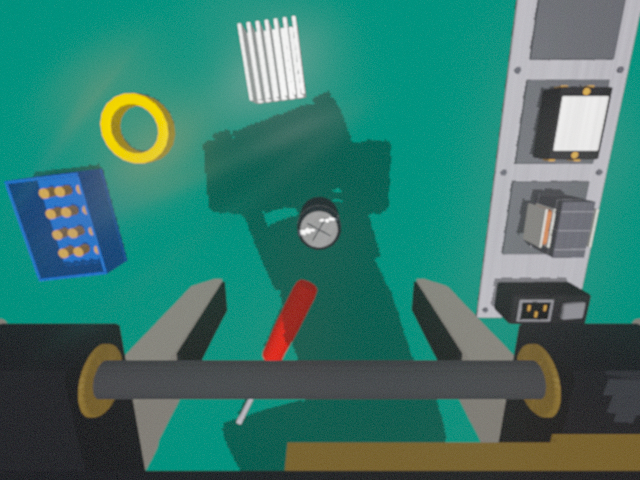

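Emit:
step_arm(deltas=[[[-0.037,0.011,-0.25],[-0.0006,0.0019,0.0006]],[[0,0,-0.3],[0,0,0]],[[0,0,-0.25],[0,0,0]],[[0,0,-0.1],[0,0,0]],[[0,0,0],[0,0,0]]])

```text
clock: 19.1
ee_pos: [0.45, 0.2483, 0.0992]
tool_rot: [[0.997, 0.083, 0.004], [0.083, -0.997, 0.001], [0.004, -0.001, -1.0]]
force: [-0.3, -0.2, -0.0]
opening: 1.002
```

```bash
python3 -c "
from h import *
need(.4467,.2526,.017,-84.9)
"
```

```text
clock 19.1 yaw -85.24 shift [-0.0273  0.0362 -0.6851] turn [-0.0002  0.0006  0.001 ] rows>= 1.6477714456224597 0.0475041593821623 op 1.0022576293276015 F [-0.3195 -0.1853 -0.0166]
```

Emit:
step_arm(deltas=[[[-0.03,0.04,-0.2],[-0.0002,0.0006,0.001]],[[0,0,-0.2],[0,0,0]],[[0,0,-0.15],[0,0,0]],[[0,0,0],[0,0,0]]])

```text
clock: 19.5
ee_pos: [0.4509, 0.2528, 0.0367]
tool_rot: [[0.996, 0.087, 0.007], [0.086, -0.996, 0.003], [0.007, -0.002, -1.0]]
force: [-0.1, -0.2, 0.6]
opening: 1.002
```

```bash
python3 -c "
from h import *
need(.4467,.2526,.017,-84.9)
"
```

```text
clock 19.5 yaw -85.04 shift [-0.0347 -0.0016 -0.1644] turn [-0.0004  0.0011  0.0004] rows>= 0.4032859766690798 0.053676134650048085 op 1.0019288213706088 F [-0.0803 -0.1906  0.575 ]
```

Emit:
step_arm(deltas=[[[-0.035,0,-0.1],[-0.0004,0.0011,0.0004]],[[-0.005,0,-0.05],[0,0.0003,0]],[[0,0,0],[0,0,0]]])

```text
clock: 19.8
ee_pos: [0.448, 0.2532, 0.0209]
tool_rot: [[0.996, 0.088, 0.002], [0.088, -0.996, 0.002], [0.002, -0.002, -1.0]]
force: [0.0, 0.1, 0.7]
opening: 1.001
```

```bash
python3 -c "
from h import *
need(.4467,.2526,.017,-84.9)
"
```

```text
clock 19.8 yaw -84.93 shift [-0.0111 -0.0048 -0.0325] turn [-0.0003  0.0003  0.0001] rows>= 0.08310864851456702 0.01894542840203109 op 1.0008626781181005 F [0.0091 0.1021 0.7026]
```

Emit:
step_arm(deltas=[[[-0.015,-0.005,-0.03],[-0.0003,0.0003,0]],[[0,0,0],[0,0,0]],[[0,0,0],[0,0,0]]])

```text
clock: 20.1
ee_pos: [0.4468, 0.2529, 0.0182]
tool_rot: [[0.996, 0.089, 0.002], [0.089, -0.996, 0.001], [0.002, -0.001, -1.0]]
force: [-0.2, 0.2, 0.7]
opening: 0.995
```

Emit:
step_arm(deltas=[[[0,0,0],[0,0,0]],[[0,0,0],[0,0,0]],[[0,0,0],[0,0,0]],[[0,0,0],[0,0,0]],[[0,0,0],[0,0,0]]], hand=0)

```text
clock: 20.6
ee_pos: [0.4471, 0.253, 0.0187]
tool_rot: [[0.996, 0.089, 0.002], [0.089, -0.996, 0.001], [0.002, -0.001, -1.0]]
force: [-0.5, -0.0, 0.2]
opening: 0.62
```

Emit:
step_arm(deltas=[[[0,0,0],[0,0,0]],[[0,0,0],[0,0,0]],[[0,0,0],[0,0,0]],[[0,0,0],[0,0,0]]])

```text
clock: 21.0
ee_pos: [0.4471, 0.253, 0.0188]
tool_rot: [[0.996, 0.089, 0.002], [0.089, -0.996, 0.001], [0.002, -0.001, -1.0]]
force: [-0.1, -0.1, 0.5]
opening: 0.426
```

Emit:
step_arm(deltas=[[[0,0,0.15],[0,0,0]],[[0,0,0.3],[0,0,0]],[[0,0,0.35],[0,0,0]],[[0.15,-0.15,0.25],[0,0,0]],[[0.22,-0.24,0.1],[0,0,0]]])

```text
clock: 21.5
ee_pos: [0.4878, 0.2062, 0.1594]
tool_rot: [[0.996, 0.093, -0.004], [0.093, -0.996, -0.002], [-0.004, 0.001, -1.0]]
force: [0.9, 0.9, -0.8]
opening: 0.431
```

Emit:
step_arm(deltas=[[[0.28,-0.29,0],[0,0,0]],[[0.28,-0.29,0],[0,0,0]],[[0.28,-0.29,0],[0,0,0]],[[0.25,-0.27,0],[0,0,0]],[[0.15,-0.15,0],[0,0,0]]])

```text
clock: 22.0
ee_pos: [0.6426, 0.0441, 0.1626]
tool_rot: [[0.996, 0.094, 0.001], [0.094, -0.996, -0.001], [0.001, 0.001, -1.0]]
force: [0.1, -0.3, -1.5]
opening: 0.425
```

```bash
python3 -c "
from h import *
need(.6525,.0356,.1,-84.9)
"
```

```text
clock 22.0 yaw -84.59 shift [ 0.0823 -0.0705 -0.5217] turn [ 0.0001  0.0002 -0.0009] rows>= 1.2789444341096845 0.037467341569972515 op 0.42463610994178524 F [ 0.0524 -0.3158 -1.5184]
```

Emit:
step_arm(deltas=[[[0.05,-0.05,-0.1],[0,0.0002,-0.0009]],[[0,0,-0.2],[0,0,0]],[[0,0,-0.15],[0,0,0]],[[0,0,0],[0,0,0]]])

```text
clock: 22.4
ee_pos: [0.6482, 0.0363, 0.1034]
tool_rot: [[0.996, 0.084, -0.003], [0.084, -0.996, -0.0], [-0.003, 0.0, -1.0]]
force: [-0.3, 0.4, -0.5]
opening: 0.428
```

```bash
python3 -c "
from h import *
snap('wrist','w10');print(held('w10',-.046,-.036,.022))
need(.6525,.0356,.04,-84.9)
"
```

```text
(6205, array([[ -8.1379, -20.7242, -44.5624],
       [  4.9527,  -0.3097, -41.1879],
       [ 18.6158,  20.5734, -36.5286]]))
clock 22.45 yaw -85.15 shift [ 0.0317 -0.0072 -0.5385] turn [ 0.0001 -0.0002  0.0007] rows>= 1.2948410166582187 0.031053116350660347 op 0.42656298910683643 F [-0.2798 -0.6754 -0.6676]
```

View pics/w10.png

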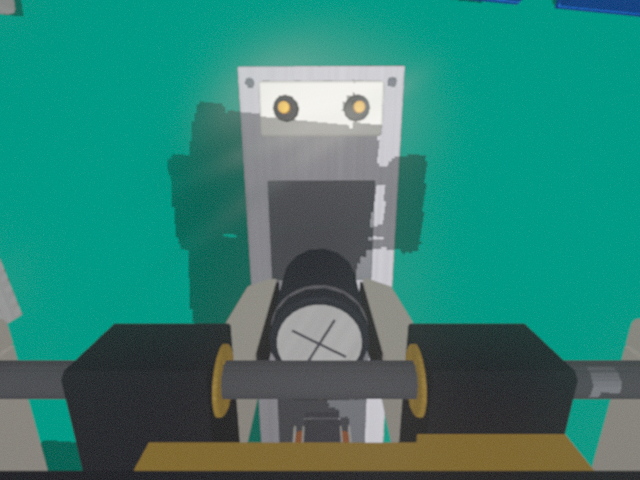

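Emit:
step_arm(deltas=[[[0.025,-0.007,-0.2],[0,-0.0002,0.0007]],[[0,0,-0.2],[0,0,0]],[[0,0,-0.12],[0,0,0]],[[0,0,0],[0,0,0]]])

```text
clock: 22.85
ee_pos: [0.6523, 0.0382, 0.0439]
tool_rot: [[0.996, 0.091, 0.004], [0.091, -0.996, -0.0], [0.004, 0.001, -1.0]]
force: [-0.0, 0.3, -1.3]
opening: 0.432
```

```bash
python3 -c "
from h import *
need(.6525,.0356,.027,-84.9)
"
```

```text
clock 22.85 yaw -84.77 shift [ 0.0015 -0.0216 -0.1407] turn [ 0.      0.0007 -0.0004] rows>= 0.3415563032017378 0.03157060825971628 op 0.4317565599502477 F [-0.0362  0.3018 -1.2986]
```

Emit:
step_arm(deltas=[[[-0.006,-0.022,-0.09],[0,0.0008,-0.0004]],[[-0.004,0,-0.04],[0,0.0002,0]],[[0,0,0],[0,0,0]]])

```text
clock: 23.15
ee_pos: [0.6522, 0.0358, 0.0298]
tool_rot: [[0.996, 0.089, 0.001], [0.089, -0.996, -0.0], [0.001, 0.0, -1.0]]
force: [-0.5, -0.3, -1.1]
opening: 0.426
```

```bash
python3 -c "
from h import *
need(.6525,.0356,.025,-84.9)
"
```

```text
clock 23.15 yaw -84.90 shift [ 0.0027 -0.0017 -0.0396] turn [0.     0.0001 0.    ] rows>= 0.0954236032314007 0.003912032901516262 op 0.4258335118696986 F [-0.4525 -0.2907 -1.0594]
```

Emit:
step_arm(deltas=[[[0,0,-0.03],[0,0,0]],[[0,0,-0.015],[0,0,0]],[[0,0,0],[0,0,0]]])

```text
clock: 23.45
ee_pos: [0.6529, 0.0357, 0.0252]
tool_rot: [[0.996, 0.089, 0.002], [0.089, -0.996, -0.0], [0.002, 0.0, -1.0]]
force: [0.4, -0.2, -0.8]
opening: 0.426
```

```bash
python3 -c "
from h import *
need(.6525,.0356,.024,-84.9)
"
```

```text
clock 23.45 yaw -84.91 shift [-0.0031 -0.0009 -0.0097] turn [0.     0.0004 0.    ] rows>= 0.024644610392843887 0.01593716677836471 op 0.4259530683736893 F [ 0.3516 -0.2293 -0.7875]
```

Emit:
step_arm(deltas=[[[-0.006,0,-0.02],[0,0.0005,0]],[[0,0,0],[0,0,0]]])

```text
clock: 23.65
ee_pos: [0.6534, 0.0357, 0.0255]
tool_rot: [[0.996, 0.089, 0.002], [0.089, -0.996, -0.0], [0.002, 0.0, -1.0]]
force: [-0.7, 0.1, -1.6]
opening: 0.426
```

Emit:
step_arm(deltas=[[[-0.015,0,0.015],[0,0.0005,0]],[[0,0,0],[0,0,0]]])

```text
clock: 23.85
ee_pos: [0.6517, 0.0357, 0.0279]
tool_rot: [[0.996, 0.089, -0.001], [0.089, -0.996, -0.0], [-0.001, 0.0, -1.0]]
force: [-0.1, 0.6, -0.3]
opening: 0.425
```

```bash
python3 -c "
from h import *
need(.6525,.0356,.024,-84.9)
"
```

```text
clock 23.85 yaw -84.91 shift [ 0.0065 -0.0011 -0.0321] turn [ 0.     -0.0001  0.    ] rows>= 0.07862254313171872 0.004828303595920365 op 0.42544244678262144 F [-0.0738  0.5804 -0.3088]
```

Emit:
step_arm(deltas=[[[0.004,0,-0.035],[0,0,0]],[[0,0,0],[0,0,0]]])

```text
clock: 24.05
ee_pos: [0.6527, 0.0357, 0.0244]
tool_rot: [[0.996, 0.089, 0.001], [0.089, -0.996, -0.0], [0.001, 0.0, -1.0]]
force: [0.0, -0.2, -1.7]
opening: 0.428
```

Emit:
step_arm(deltas=[[[-0.004,0,-0.015],[0,0.0002,0]],[[0,0,0],[0,0,0]]])

```text
clock: 24.25
ee_pos: [0.653, 0.0357, 0.0246]
tool_rot: [[0.996, 0.089, 0.001], [0.089, -0.996, -0.0], [0.001, 0.0, -1.0]]
force: [-0.1, 0.5, -1.7]
opening: 0.422
```

Emit:
step_arm(deltas=[[[-0.012,0,0.01],[0,0.0003,0]],[[0,0,0],[0,0,0]],[[0.005,0,-0.04],[0,0,0]],[[0,0,0],[0,0,0]]])

```text
clock: 24.65
ee_pos: [0.6531, 0.0359, 0.0234]
tool_rot: [[0.996, 0.089, 0.001], [0.089, -0.996, -0.0], [0.001, 0.0, -1.0]]
force: [-1.0, 0.4, -1.1]
opening: 0.428
```

Emit:
step_arm(deltas=[[[-0.006,-0.002,-0.015],[0,0.0002,0]],[[0,0,0],[0,0,0]]])

```text
clock: 24.85
ee_pos: [0.6532, 0.0358, 0.0228]
tool_rot: [[0.996, 0.089, 0.002], [0.089, -0.996, -0.0], [0.002, 0.0, -1.0]]
force: [0.2, -0.8, -0.9]
opening: 0.43
```

Emit:
step_arm(deltas=[[[-0.008,-0.002,-0.015],[0,0.0003,0]],[[0,0,0],[0,0,0]]])

```text
clock: 25.05
ee_pos: [0.6534, 0.0358, 0.0229]
tool_rot: [[0.996, 0.089, 0.002], [0.089, -0.996, 0.0], [0.002, -0.0, -1.0]]
force: [0.3, -0.4, -0.7]
opening: 0.424
```

```bash
python3 -c "
from h import *
st,p,d=snap('side','s11')
cv2.imwrite('pics/s11z.png',cv2.resize(p[160:280,250:420],None,fx=4.5,fy=4.5,interpolation=cv2.INTER_CUBIC))
"
```

```text
(no output)
```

View pics/s11z.png

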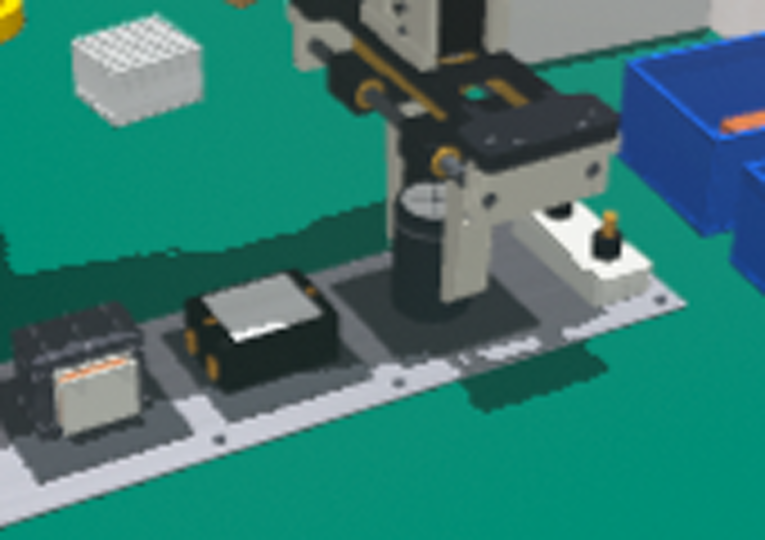

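Emit:
step_arm(deltas=[[[-0.008,0,0.01],[0,0.0003,0]],[[0,0,0],[0,0,0]]])

```text
clock: 25.3
ee_pos: [0.6518, 0.0358, 0.0229]
tool_rot: [[0.996, 0.089, -0.001], [0.089, -0.996, 0.0], [-0.001, -0.0, -1.0]]
force: [0.7, -0.3, -1.3]
opening: 0.427
```

Emit:
step_arm(deltas=[[[0,0,0],[0,0,0]],[[0,0,0],[0,0,0]],[[0,0,0],[0,0,0]]], hand=0.75)

```text
clock: 25.6
ee_pos: [0.6512, 0.0357, 0.0219]
tool_rot: [[0.996, 0.089, -0.003], [0.089, -0.996, 0.0], [-0.003, -0.001, -1.0]]
force: [0.2, 1.2, -0.2]
opening: 0.636
```

Emit:
step_arm(deltas=[[[0,0,0.1],[0,0,0]],[[0,0,0.2],[0,0,0]],[[0,0,0.35],[0,0,0]],[[0,0,0.35],[0,0,0]],[[-0.1,0,0.35],[0,0,0]]])

```text
clock: 26.1
ee_pos: [0.6357, 0.0356, 0.1859]
tool_rot: [[0.996, 0.089, -0.012], [0.089, -0.996, 0.0], [-0.012, -0.001, -1.0]]
force: [0.3, 0.6, -0.1]
opening: 0.749
```

```bash
python3 -c "
from h import *
st,p,d=snap('wrist','w12');W=cloud('wrist',d,st)
print(yaw(st),st['ee_pos'])
q=W.reshape(-1,3);m=(np.hypot(q[:,0]-.652,q[:,1]-.036)<.05)&(q[:,2]>.062)&(q[:,2]<.072);t=q[m]
print(cv2.minEnclosingCircle((t[:,:2]*1000).astype(np.float32)),np.median(t[:,2]),rect(t))
print(obj(W,(.5578,.0273),.030,.040,.06))
"
```

```text
-84.91897425319225 [0.6357 0.0356 0.1859]
((649.6484985351562, 36.512210845947266), 20.023740768432617) 0.0660045419123036 (array([0.6498, 0.0361]), (39.2148323059082, 38.58186340332031), 31.587217330932617)
(2797, (array([0.5572, 0.0279]), (61.99289321899414, 45.93684768676758), 5.236462593078613))
```

View pics/w12.png

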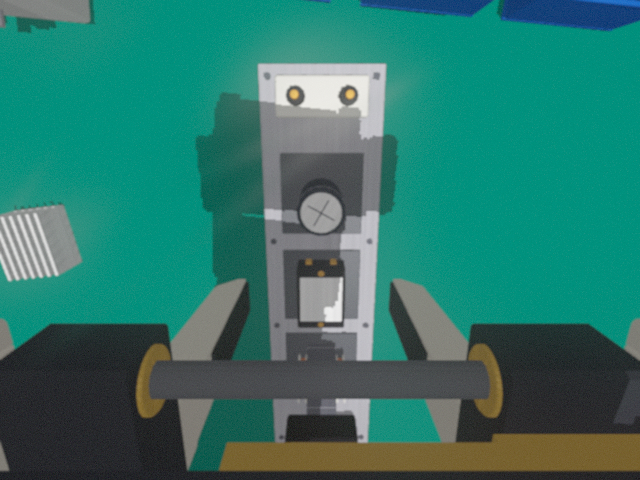

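```bash
python3 -c "
from h import *
print(edgefit('w12',[(281,153),(363,153),(361,235),(278,233)],.006))
p=cv2.imread('pics/w12.png');cv2.imwrite('pics/w12z.png',cv2.resize(p[140:250,260:380],None,fx=5,fy=5))
need(.58,.30,.2,-84.9)
"
```

```text
(array([0.6536, 0.0356], dtype=float32), array([77.0812, 77.8924, 78.4201, 77.7901], dtype=float32), array([5.0858, 5.1891, 5.0045, 4.2031], dtype=float32))
clock 26.15 yaw -84.90 shift [-0.4745  2.2026  0.0515] turn [-0.     -0.0005  0.    ] rows>= 5.409013578186991 0.02184254628723506 op 0.7485189798172835 F [ 2.8909 -0.0145  7.7611]
```

View pics/w12z.png

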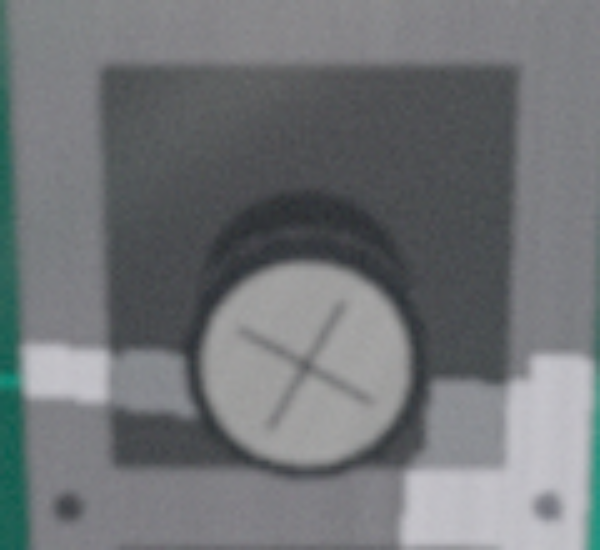

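Emit:
step_arm(deltas=[[[-0.25,0,0.05],[0,-0.0015,0]],[[-0.25,0,0.02],[0,0,0]],[[0,0,0],[0,0,0]],[[0,0,0],[0,0,0]],[[0,0,0],[0,0,0]]])

```text
clock: 26.65
ee_pos: [0.5771, 0.0357, 0.2094]
tool_rot: [[0.996, 0.089, 0.017], [0.089, -0.996, 0.0], [0.017, 0.001, -1.0]]
force: [0.1, 0.6, 0.2]
opening: 0.752
```

```bash
python3 -c "
from h import *
st,p,d=snap('wrist','w13');W=cloud('wrist',d,st)
print(yaw(st),st['ee_pos'],st['tool_rot'])
q=W.reshape(-1,3);m=(np.hypot(q[:,0]-.652,q[:,1]-.036)<.05)&(q[:,2]>.062)&(q[:,2]<.072);t=q[m]
print(cv2.minEnclosingCircle((t[:,:2]*1000).astype(np.float32)),np.median(t[:,2]),rect(t))
print(obj(W,(.5578,.0273),.030,.040,.06))
print(obj(W,(.58,.3),.030,.040,.06))
"
```

```text
-84.90425815852824 [0.5771 0.0357 0.2094] [[ 0.9959  0.0888  0.0172]
 [ 0.0888 -0.996   0.    ]
 [ 0.0172  0.0015 -0.9999]]
((649.5849609375, 36.164791107177734), 19.990921020507812) 0.06610771713033187 (array([0.6496, 0.0362]), (38.752197265625, 38.93156051635742), 30.763011932373047)
(2848, (array([0.5571, 0.028 ]), (61.96806716918945, 45.81755065917969), 5.015754699707031))
(3250, (array([0.5854, 0.3046]), (60.16275405883789, 50.016395568847656), 11.615217208862305))
```

View pics/w13.png

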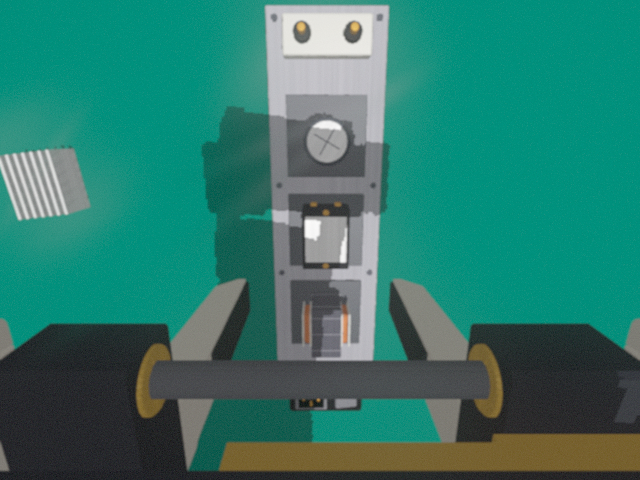

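```bash
python3 -c "
from h import *
print(edgefit('w13',[(286,94),(367,95),(365,177),(288,176)],.006))
print(edgefit('w13',[(288,193),(363,195),(362,267),(290,265)],.006))
print(edgefit('w13',[(291,280),(361,280),(360,344),(292,343)],.006))
"
```

```text
(array([0.6531, 0.0355], dtype=float32), array([78.1206, 78.1977, 77.5211, 78.2137], dtype=float32), array([5.1326, 4.7983, 5.1453, 5.2375], dtype=float32))
(array([0.5578, 0.027 ], dtype=float32), array([77.2629, 81.1546, 77.9515, 79.9549], dtype=float32), array([5.1121, 5.7325, 4.2336, 5.2549], dtype=float32))
(array([0.4648, 0.0187], dtype=float32), array([77.8106, 79.0602, 77.1835, 76.8748], dtype=float32), array([6.6174, 5.0215, 5.0062, 5.4663], dtype=float32))
```

Emit:
step_arm(deltas=[[[0.25,0,-0.1],[0,0.0027,0]],[[0.25,0,-0.3],[0,0,0]],[[0.1,0,-0.3],[0,0,0]],[[0,0,-0.1],[0,0,0]],[[0,0,0],[0,0,0]]])

```text
clock: 27.2
ee_pos: [0.654, 0.0355, 0.1094]
tool_rot: [[0.996, 0.089, 0.001], [0.089, -0.996, -0.0], [0.001, 0.0, -1.0]]
force: [-0.2, -0.4, -0.0]
opening: 0.751
```

```bash
python3 -c "
from h import *
need(.650,.036,.05,-84.9)
"
```

```text
clock 27.2 yaw -84.91 shift [-0.0331  0.0041 -0.495 ] turn [0.     0.0002 0.    ] rows>= 1.190595095158779 0.006864889368292077 op 0.7512444739226057 F [-0.2365 -0.3961 -0.0449]
```

Emit:
step_arm(deltas=[[[-0.04,0.004,-0.2],[0,0.0003,0]],[[-0.005,0,-0.2],[0,0.0003,0]],[[-0.01,0,-0.15],[0,0.0006,0]],[[-0.01,0,-0.05],[0,0.0003,0]],[[0,0,0],[0,0,0]]])

```text
clock: 27.7
ee_pos: [0.6475, 0.0361, 0.0418]
tool_rot: [[0.996, 0.089, -0.002], [0.089, -0.996, -0.0], [-0.002, -0.0, -1.0]]
force: [1.0, 0.5, -0.2]
opening: 0.748
```

```bash
python3 -c "
from h import *
need(.650,.036,.024,-84.9)
"
```

```text
clock 27.7 yaw -84.91 shift [ 0.0211 -0.0004 -0.1485] turn [ 0.     -0.0003  0.    ] rows>= 0.35988427033331477 0.01414031427982632 op 0.7481779940002126 F [ 0.9968  0.4806 -0.1883]
```

Emit:
step_arm(deltas=[[[0.012,0,-0.1],[0,-0.0003,0]],[[0,0,-0.04],[0,0,0]],[[0,0,0],[0,0,0]]])

```text
clock: 28.0
ee_pos: [0.6505, 0.036, 0.0264]
tool_rot: [[0.996, 0.089, 0.004], [0.089, -0.996, -0.0], [0.004, 0.001, -1.0]]
force: [-0.2, -0.2, 0.5]
opening: 0.751
```

```bash
python3 -c "
from h import *
need(.650,.036,.024,-84.9)
"
```

```text
clock 28.0 yaw -84.90 shift [-0.0038 -0.0004 -0.0204] turn [0.     0.0006 0.    ] rows>= 0.049738674709169706 0.024900295091788562 op 0.7510350324605235 F [-0.2397 -0.1635  0.5394]
```

Close on it.

Emit:
step_arm(deltas=[[[-0.004,0,-0.005],[0,0.0008,0]],[[0,0,0],[0,0,0]],[[0,0,0],[0,0,0]],[[0,0,0],[0,0,0]],[[0,0,0],[0,0,0]]], hand=0)

```text
clock: 28.5
ee_pos: [0.6506, 0.036, 0.0268]
tool_rot: [[0.996, 0.089, -0.0], [0.089, -0.996, -0.0], [-0.0, 0.0, -1.0]]
force: [0.0, -1.2, -0.2]
opening: 0.425
```

Emit:
step_arm(deltas=[[[0,0,0],[0,0,0]],[[0,0,0],[0,0,0]]])

```text
clock: 28.7
ee_pos: [0.6505, 0.0361, 0.0268]
tool_rot: [[0.996, 0.089, -0.0], [0.089, -0.996, -0.0], [-0.0, 0.0, -1.0]]
force: [0.1, -1.0, -1.2]
opening: 0.427
```

Emit:
step_arm(deltas=[[[0.01,0,0.025],[0,0,0]],[[0.013,0,0],[0,0,0]],[[0,0,0],[0,0,0]]])

```text
clock: 29.0
ee_pos: [0.6534, 0.036, 0.0301]
tool_rot: [[0.996, 0.089, -0.001], [0.089, -0.996, -0.0], [-0.001, 0.0, -1.0]]
force: [-0.1, 0.7, -0.9]
opening: 0.426
```

Emit:
step_arm(deltas=[[[-0.006,0,-0.03],[0,0,0]],[[0,0,0],[0,0,0]]])

```text
clock: 29.2
ee_pos: [0.6531, 0.036, 0.0266]
tool_rot: [[0.996, 0.089, 0.0], [0.089, -0.996, -0.0], [0.0, 0.0, -1.0]]
force: [-0.3, -0.5, -0.8]
opening: 0.425
```

Emit:
step_arm(deltas=[[[0,0,-0.008],[0,0,0]],[[0,0,0],[0,0,0]]])

```text
clock: 29.4
ee_pos: [0.6532, 0.036, 0.0266]
tool_rot: [[0.996, 0.089, 0.001], [0.089, -0.996, -0.0], [0.001, 0.0, -1.0]]
force: [-0.4, -0.1, -1.5]
opening: 0.427
```

Emit:
step_arm(deltas=[[[0,0,0],[0,0,0]],[[0,0,0],[0,0,0]],[[0,0,0],[0,0,0]]], hand=0.75)

```text
clock: 29.7
ee_pos: [0.653, 0.0361, 0.0261]
tool_rot: [[0.996, 0.089, 0.0], [0.089, -0.996, -0.0], [0.0, 0.0, -1.0]]
force: [-0.6, -0.2, 0.8]
opening: 0.635
```

Emit:
step_arm(deltas=[[[0,0,0.1],[0,0,0]],[[0,0,0.2],[0,0,0]],[[-0.03,0,0.35],[0,0,0]],[[-0.15,0,0.35],[0,0,0]],[[-0.25,0,0.3],[0,0,0]]])

```text
clock: 30.2
ee_pos: [0.5987, 0.0359, 0.1841]
tool_rot: [[0.996, 0.089, -0.007], [0.089, -0.996, -0.0], [-0.007, -0.001, -1.0]]
force: [-0.4, -0.3, 1.1]
opening: 0.752
```

Emit:
step_arm(deltas=[[[-0.15,0,0.1],[0,0,0]],[[0,0,0],[0,0,0]],[[0,0,0],[0,0,0]]])

```text
clock: 30.5
ee_pos: [0.5805, 0.036, 0.2045]
tool_rot: [[0.996, 0.089, 0.003], [0.089, -0.996, -0.0], [0.003, 0.001, -1.0]]
force: [0.2, 0.7, -0.5]
opening: 0.753
```

```bash
python3 -c "
from h import *
st,p,d=snap('wrist','w14');W=cloud('wrist',d,st)
print(yaw(st),st['ee_pos'],st['tool_rot'])
q=W.reshape(-1,3);m=(np.hypot(q[:,0]-.652,q[:,1]-.036)<.05)&(q[:,2]>.062)&(q[:,2]<.072);t=q[m]
print(cv2.minEnclosingCircle((t[:,:2]*1000).astype(np.float32)),np.median(t[:,2]),rect(t))
print(obj(W,(.5578,.0273),.030,.040,.06))
print(obj(W,(.58,.3),.030,.040,.06))
pc=proj('wrist',[[.6131+.0034,-.0034,.006]],st)
a=np.radians(5.1);R=np.array([[np.cos(a),-np.sin(a)],[np.sin(a),np.cos(a)]])
Q=[np.r_[np.array([.6525,.0356])+R@np.array(v)*.039,.006] for v in [(1,1),(1,-1),(-1,-1),(-1,1)]]
uv=proj('wrist',Q,st);print(uv);print(edgefit('w14',uv,.006,tol=5))
need(.585,.3046,.2,-78.4)
"
```

```text
-84.90523527287564 [0.5805 0.036  0.2045] [[ 0.996   0.0888  0.0033]
 [ 0.0888 -0.996  -0.0003]
 [ 0.0032  0.0005 -1.    ]]
((652.1849365234375, 36.714908599853516), 19.909683227539062) 0.06611437988196517 (array([0.6522, 0.0367]), (38.59642028808594, 39.048980712890625), 30.30927085876465)
(2892, (array([0.5574, 0.0279]), (61.839210510253906, 45.66014099121094), 4.602504253387451))
(3266, (array([0.5853, 0.3047]), (60.0659065246582, 51.44322204589844), 11.544355392456055))
[[284.8285  94.7308]
 [368.2659  94.7708]
 [365.2518 178.641 ]
 [286.86   178.6136]]
(array([0.6531, 0.0356], dtype=float32), array([78.21  , 78.0401, 77.3538, 78.0322], dtype=float32), array([5.1257, 4.7981, 5.12  , 5.4268], dtype=float32))
clock 30.55 yaw -84.91 shift [ 0.0365  2.2381 -0.0347] turn [0.     0.0005 0.0181] rows>= 5.3729078645322215 0.7578236156148614 op 0.7492872152801089 F [-0.7189  0.1095  0.606 ]
```

View pics/w14.png

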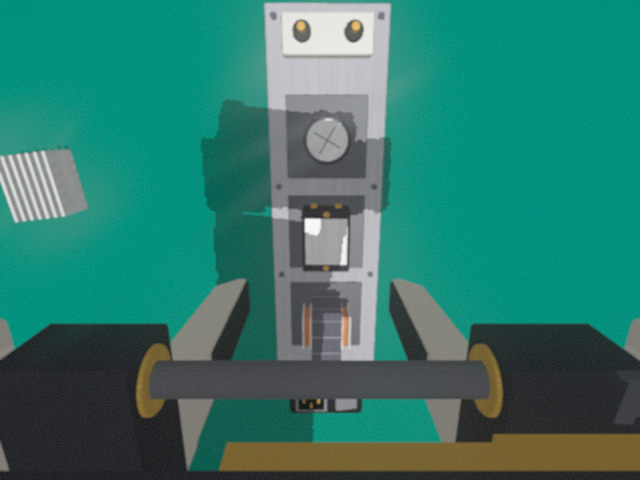

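Emit:
step_arm(deltas=[[[0,0.36,0],[0,0,0.004]],[[0,0.37,0],[0,0,0.004]],[[0,0.37,0],[0,0,0.004]],[[0,0.37,0],[0,0,0.004]],[[0,0.37,0],[0,0,0.003]]], hand=1)

```text
clock: 31.05
ee_pos: [0.5825, 0.2594, 0.1981]
tool_rot: [[0.979, 0.202, -0.004], [0.202, -0.979, -0.003], [-0.004, 0.002, -1.0]]
force: [0.3, -0.1, 0.3]
opening: 1.0
```

Emit:
step_arm(deltas=[[[0,0.25,0],[0,0,0]],[[0,0,0],[0,0,0]],[[0,0,0],[0,0,0]]])

```text
clock: 31.35
ee_pos: [0.582, 0.2959, 0.1928]
tool_rot: [[0.978, 0.209, -0.009], [0.209, -0.978, -0.004], [-0.01, 0.002, -1.0]]
force: [-0.2, -0.3, 0.0]
opening: 1.001
```

```bash
python3 -c "
from h import *
st,p,d=snap('wrist','w15');W=cloud('wrist',d,st)
print(yaw(st),st['ee_pos'])
print(obj(W,(.585,.304),.030,.040,.06))
print(obj(W,(.585,.304),.01,.040,.06))
need(.585,.304,.1,-78.5)
"
```

```text
-77.96160613089101 [0.582  0.2959 0.1928]
(1319, (array([0.5853, 0.3048]), (60.74025344848633, 48.06805419921875), 11.814284324645996))
(1684, (array([0.5853, 0.3048]), (60.764976501464844, 48.06805419921875), 11.814284324645996))
clock 31.4 yaw -77.99 shift [ 0.0256  0.0696 -0.7731] turn [ 0.0007 -0.0015 -0.0014] rows>= 1.8638887477946864 0.09116403367804632 op 0.9983019028516702 F [-0.4949 -0.0411 -0.8398]
```

View pics/w15.png

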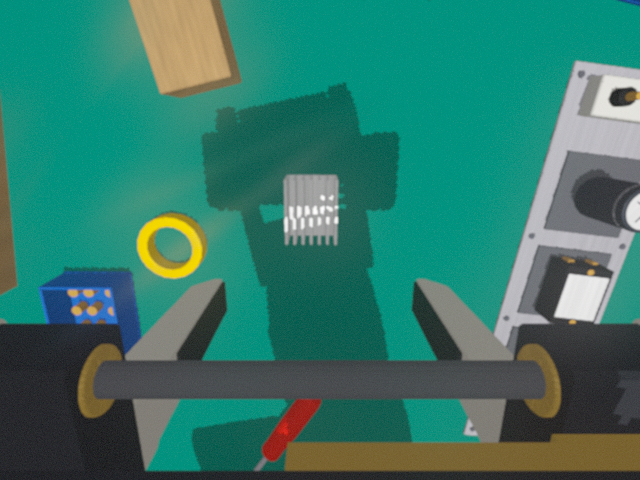

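Emit:
step_arm(deltas=[[[0.025,0.075,-0.2],[0.0007,-0.0015,-0.0005]],[[0,0,-0.3],[0,0,0]],[[0,0,-0.25],[0,0,0]],[[0,0,-0.1],[0,0,0]],[[0,0,0],[0,0,0]]])

```text
clock: 31.9
ee_pos: [0.5873, 0.299, 0.0874]
tool_rot: [[0.98, 0.198, 0.001], [0.198, -0.98, -0.0], [0.001, 0.0, -1.0]]
force: [-0.8, 0.1, -0.9]
opening: 1.0
```

```bash
python3 -c "
from h import *
need(.5853,.3048,.03,-78.2)
"
```

```text
clock 31.9 yaw -78.56 shift [-0.0165  0.0487 -0.4782] turn [0.     0.0001 0.001 ] rows>= 1.1542951638632675 0.04229628047290739 op 0.9995356897148886 F [-0.8368  0.0848 -0.8766]
```

Emit:
step_arm(deltas=[[[-0.02,0.05,-0.2],[0,0.0001,0.001]],[[0,0,-0.2],[0,0,0]],[[0,0,-0.05],[0,0,0]],[[0,0,0],[0,0,0]]])

```text
clock: 32.3
ee_pos: [0.5887, 0.3039, 0.0378]
tool_rot: [[0.979, 0.202, 0.007], [0.202, -0.979, 0.002], [0.007, -0.001, -1.0]]
force: [-1.0, 0.3, 0.2]
opening: 1.001
```

```bash
python3 -c "
from h import *
need(.5853,.3048,.008,-78.2)
"
```

```text
clock 32.3 yaw -78.36 shift [-0.0284  0.0074 -0.2486] turn [-0.0004  0.0011  0.0005] rows>= 0.6007924215504513 0.05147456854750149 op 1.0012302135323543 F [-0.9874  0.2908  0.1866]
```

Emit:
step_arm(deltas=[[[-0.03,0.007,-0.12],[-0.0004,0.0011,0.0005]],[[-0.01,0,-0.1],[0,0.0005,0]],[[-0.005,0,0],[0,0.0002,0]],[[0,0,0],[0,0,0]]])

```text
clock: 32.7
ee_pos: [0.5848, 0.3052, 0.0131]
tool_rot: [[0.979, 0.205, -0.001], [0.205, -0.979, 0.002], [-0.001, -0.002, -1.0]]
force: [-0.8, -0.3, 1.2]
opening: 1.002
```

```bash
python3 -c "
from h import *
need(.5853,.3048,.008,-78.2)
"
```

```text
clock 32.7 yaw -78.20 shift [ 0.0042 -0.003  -0.0426] turn [-0.0002 -0.0002 -0.    ] rows>= 0.10288233996803497 0.013046124731201782 op 1.0024310776450054 F [-0.826  -0.2576  1.1702]
```

Emit:
step_arm(deltas=[[[0,-0.003,-0.035],[-0.0002,0,0]],[[0,0,0],[0,0,0]],[[0,0,0],[0,0,0]]])

```text
clock: 33.0
ee_pos: [0.5852, 0.305, 0.0093]
tool_rot: [[0.979, 0.205, -0.0], [0.205, -0.979, 0.001], [-0.0, -0.001, -1.0]]
force: [-1.0, -0.1, 0.3]
opening: 0.999
```

Emit:
step_arm(deltas=[[[0,0,0],[0,0,0]],[[0,0,0],[0,0,0]],[[0,0,0],[0,0,0]],[[0,0,0],[0,0,0]],[[0,0,0],[0,0,0]]], hand=0)

```text
clock: 33.5
ee_pos: [0.5855, 0.3051, 0.0099]
tool_rot: [[0.979, 0.205, 0.001], [0.205, -0.979, 0.001], [0.001, -0.001, -1.0]]
force: [-0.6, -0.4, -0.4]
opening: 0.619
```

Emit:
step_arm(deltas=[[[0,0,0],[0,0,0]],[[0,0,0],[0,0,0]],[[0,0,0],[0,0,0]]])

```text
clock: 33.8
ee_pos: [0.5855, 0.3051, 0.0099]
tool_rot: [[0.979, 0.205, 0.001], [0.205, -0.979, 0.001], [0.001, -0.001, -1.0]]
force: [0.9, 0.9, 0.4]
opening: 0.514
```

```bash
python3 -c "
from h import *
need(.5575,.0275,.15,-84.9)
"
```

```text
clock 33.8 yaw -78.19 shift [-0.2334 -2.3129  1.1674] turn [-0.0001  0.0001 -0.0186] rows>= 6.243177809542987 0.7808941274157665 op 0.5137818571285073 F [0.9296 0.8764 0.4015]
```

Emit:
step_arm(deltas=[[[0,0,0.15],[0,0,0]],[[0,0,0.3],[0,0,0]],[[0,0,0.35],[0,0,0]],[[-0.02,-0.2,0.3],[0,0,-0.003]],[[-0.03,-0.33,0.1],[0,0,-0.003]]])

```text
clock: 34.3
ee_pos: [0.5771, 0.2426, 0.1607]
tool_rot: [[0.985, 0.171, -0.002], [0.171, -0.985, 0.0], [-0.002, -0.001, -1.0]]
force: [1.0, -0.7, -0.6]
opening: 0.514
```

Emit:
step_arm(deltas=[[[-0.03,-0.36,0],[0,0,-0.003]],[[-0.03,-0.36,0],[0,0,-0.003]],[[-0.03,-0.36,0],[0,0,-0.003]],[[-0.03,-0.33,0],[0,0,-0.003]],[[-0.02,-0.2,0],[0,0,0]]])

```text
clock: 34.8
ee_pos: [0.5599, 0.0421, 0.1713]
tool_rot: [[0.996, 0.094, 0.01], [0.094, -0.996, 0.002], [0.01, -0.001, -1.0]]
force: [0.2, 0.7, -0.7]
opening: 0.511
```

```bash
python3 -c "
from h import *
need(.5573,.0276,.11,-84.9)
"
```

```text
clock 34.8 yaw -84.61 shift [-0.0215 -0.1211 -0.5108] turn [-0.0003  0.0016 -0.0008] rows>= 1.2610334873206763 0.07488311612436901 op 0.5108330563887695 F [ 0.1851  0.7013 -0.7402]
```

Emit:
step_arm(deltas=[[[-0.03,-0.09,-0.1],[-0.0003,0.0016,-0.0008]],[[0,0,-0.2],[0,0.0002,0]],[[-0.005,0,-0.15],[0,0.0002,0]],[[0,0,0],[0,0,0]]])

```text
clock: 35.2
ee_pos: [0.5552, 0.0288, 0.1178]
tool_rot: [[0.996, 0.084, -0.001], [0.084, -0.996, -0.001], [-0.001, 0.001, -1.0]]
force: [0.7, 1.1, -0.7]
opening: 0.513
```

```bash
python3 -c "
from h import *
snap('wrist','w16');print(held('w16',-.030,-.022,.022,.045))
need(.5573,.0276,.055,-84.9)
"
```

```text
(3706, array([[-18.7694, -16.8525, -27.1215],
       [  7.2136,   0.1304, -25.7148],
       [ 29.5873,  21.8377, -22.3029]]))
clock 35.25 yaw -85.17 shift [ 0.0125 -0.0105 -0.5332] turn [0.0001 0.0001 0.0007] rows>= 1.2803507553511067 0.031581146033154726 op 0.5119631310299176 F [-0.004   0.3468 -0.5576]
```

View pics/w16.png

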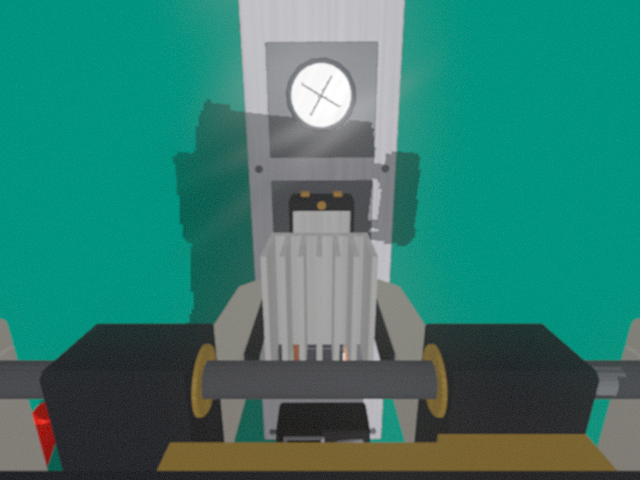

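Emit:
step_arm(deltas=[[[0.008,-0.01,-0.2],[0,0.0001,0.0007]],[[-0.005,0,-0.2],[0,0.0003,0]],[[-0.008,0,-0.1],[0,0.0004,0]],[[0,0,0],[0,0,0]]])

```text
clock: 35.65
ee_pos: [0.5575, 0.0297, 0.0613]
tool_rot: [[0.996, 0.091, 0.001], [0.091, -0.996, -0.001], [0.001, 0.001, -1.0]]
force: [-1.1, 0.6, -1.7]
opening: 0.512
```

```bash
python3 -c "
from h import *
need(.5573,.0276,.046,-84.9)
"
```

```text
clock 35.65 yaw -84.78 shift [-0.002  -0.0175 -0.1272] turn [ 0.0001  0.0001 -0.0003] rows>= 0.3080829644646662 0.01589194542622394 op 0.5119118126029713 F [-1.1078  0.62   -1.7354]
```

Emit:
step_arm(deltas=[[[-0.005,-0.018,-0.08],[0,0.0003,-0.0003]],[[-0.003,0,-0.03],[0,0.0002,0]],[[0,0,0],[0,0,0]]])

```text
clock: 35.95
ee_pos: [0.558, 0.0278, 0.0496]
tool_rot: [[0.996, 0.09, 0.001], [0.09, -0.996, -0.001], [0.001, 0.001, -1.0]]
force: [0.1, 0.4, -0.9]
opening: 0.517
```

```bash
python3 -c "
from h import *
need(.5573,.0276,.044,-84.9)
"
```

```text
clock 35.95 yaw -84.86 shift [-0.0057 -0.0013 -0.0466] turn [ 0.0001  0.0001 -0.0001] rows>= 0.11277120714434626 0.008680830179928854 op 0.5169601252875514 F [ 0.0996  0.3544 -0.8814]
```

Emit:
step_arm(deltas=[[[-0.01,-0.001,-0.035],[0,0.0002,0]],[[0,0,-0.01],[0,0,0]],[[0,0,0],[0,0,0]]])

```text
clock: 36.25
ee_pos: [0.5573, 0.0276, 0.0448]
tool_rot: [[0.996, 0.089, 0.001], [0.089, -0.996, -0.001], [0.001, 0.001, -1.0]]
force: [-0.2, 0.4, -1.6]
opening: 0.514
```

```bash
python3 -c "
from h import *
need(.5573,.0276,.0435,-84.9)
"
```

```text
clock 36.25 yaw -84.87 shift [-0.      0.0003 -0.0108] turn [ 0.0001  0.0002 -0.0001] rows>= 0.025926583906310852 0.00963774309546314 op 0.5141298426870007 F [-0.2034  0.4208 -1.5722]
```

Emit:
step_arm(deltas=[[[-0.006,0,-0.02],[0,0.0003,0]],[[0,0,0],[0,0,0]]])

```text
clock: 36.45
ee_pos: [0.5576, 0.0275, 0.0443]
tool_rot: [[0.996, 0.089, 0.001], [0.089, -0.996, -0.001], [0.001, 0.001, -1.0]]
force: [0.0, 0.3, -1.4]
opening: 0.511
```

Emit:
step_arm(deltas=[[[-0.007,0,-0.022],[0,0.0003,0]],[[0,0,0],[0,0,0]]])

```text
clock: 36.65
ee_pos: [0.5582, 0.0275, 0.0443]
tool_rot: [[0.996, 0.089, 0.003], [0.089, -0.996, -0.001], [0.003, 0.001, -1.0]]
force: [0.1, 0.5, -2.9]
opening: 0.515
```

Emit:
step_arm(deltas=[[[-0.015,0,0.012],[0,0.0005,0]],[[0,0,0],[0,0,0]]])

```text
clock: 36.85
ee_pos: [0.5562, 0.0275, 0.0457]
tool_rot: [[0.996, 0.089, -0.0], [0.089, -0.996, -0.001], [-0.001, 0.001, -1.0]]
force: [-0.8, -0.5, -2.5]
opening: 0.514
```

Emit:
step_arm(deltas=[[[0.005,0,-0.025],[0,0,0]],[[0,0,0],[0,0,0]]])

```text
clock: 37.05
ee_pos: [0.557, 0.0275, 0.0434]
tool_rot: [[0.996, 0.09, -0.0], [0.09, -0.996, -0.001], [-0.0, 0.001, -1.0]]
force: [-0.3, -0.2, -0.5]
opening: 0.513
```

Emit:
step_arm(deltas=[[[0,0,-0.003],[0,0,0]],[[0,0,0],[0,0,0]],[[0,0,0],[0,0,0]]], hand=0.8)

```text
clock: 37.35
ee_pos: [0.5569, 0.0276, 0.0423]
tool_rot: [[0.996, 0.089, -0.001], [0.089, -0.996, -0.001], [-0.001, 0.001, -1.0]]
force: [-0.8, -0.2, -0.2]
opening: 0.723
```

Emit:
step_arm(deltas=[[[0,0,0.1],[0,0,0]],[[0,0,0.2],[0,0,0]],[[0,0,0.35],[0,0,0]],[[-0.1,0,0.35],[0,0,0]],[[-0.2,0,0.3],[0,0,0]]])

```text
clock: 37.85
ee_pos: [0.5183, 0.0275, 0.2013]
tool_rot: [[0.996, 0.089, -0.008], [0.089, -0.996, -0.001], [-0.008, 0.0, -1.0]]
force: [0.1, 0.5, 0.3]
opening: 0.798
```

Emit:
step_arm(deltas=[[[-0.25,0,0.1],[0,0,0]],[[0,0,0],[0,0,0]],[[0,0,0],[0,0,0]]])

```text
clock: 38.15
ee_pos: [0.4879, 0.0275, 0.2212]
tool_rot: [[0.996, 0.089, 0.003], [0.089, -0.996, -0.001], [0.003, 0.002, -1.0]]
force: [-0.1, -0.5, -0.2]
opening: 0.797
```

```bash
python3 -c "
from h import *
st,p,d=snap('wrist','w17');W=cloud('wrist',d,st)
print(yaw(st),st['ee_pos'],st['force'])
print('hs',obj(W,(.5578,.0273),.062,.075,.042));print('hs',obj(W,(.5578,.0273),.04,.075,.042))
print('mod',obj(W,(.5578,.0273),.015,.036,.04))
q=W.reshape(-1,3);m=(np.hypot(q[:,0]-.652,q[:,1]-.036)<.05)&(q[:,2]>.062)&(q[:,2]<.072);t=q[m]
print(cv2.minEnclosingCircle((t[:,:2]*1000).astype(np.float32)),rect(t))
print('tr',obj(W,(.4636,.0188),.046,.056,.04))
snap('side','s17');p=cv2.imread('pics/s17.png');cv2.imwrite('pics/s17z.png',cv2.resize(p[170:290,200:400],None,fx=4,fy=4,interpolation=cv2.INTER_CUBIC))
"
```

```text
-84.87397085989726 [0.4879 0.0275 0.2212] [-0.0772 -0.5241 -0.1941]
hs (1607, (array([0.5565, 0.0283]), (59.169612884521484, 47.99113845825195), 5.379563808441162))
hs (2737, (array([0.5566, 0.0283]), (59.884464263916016, 47.93909454345703), 5.480007171630859))
mod (60, (array([0.5569, 0.028 ]), (65.98677062988281, 44.06785202026367), 5.480594158172607))
((651.9044189453125, 36.77475357055664), 19.864912033081055) (array([0.6477, 0.0364]), (31.035945892333984, 39.32483673095703), 4.80702543258667)
tr (1688, (array([0.4634, 0.0191]), (54.694419860839844, 29.89641571044922), 4.807924270629883))
```

View pics/w17.png

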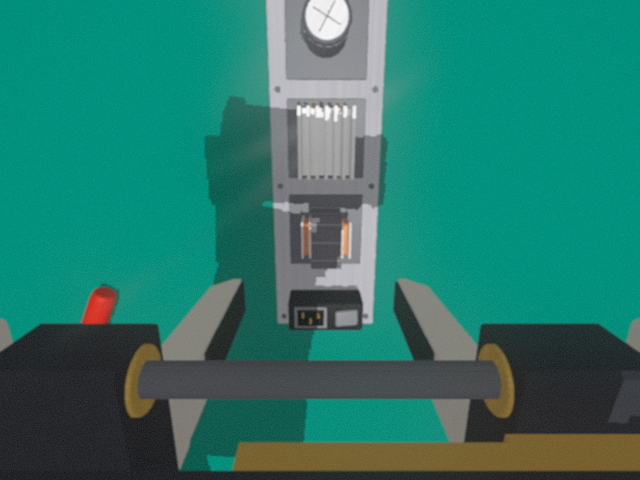

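View pics/s17z.png

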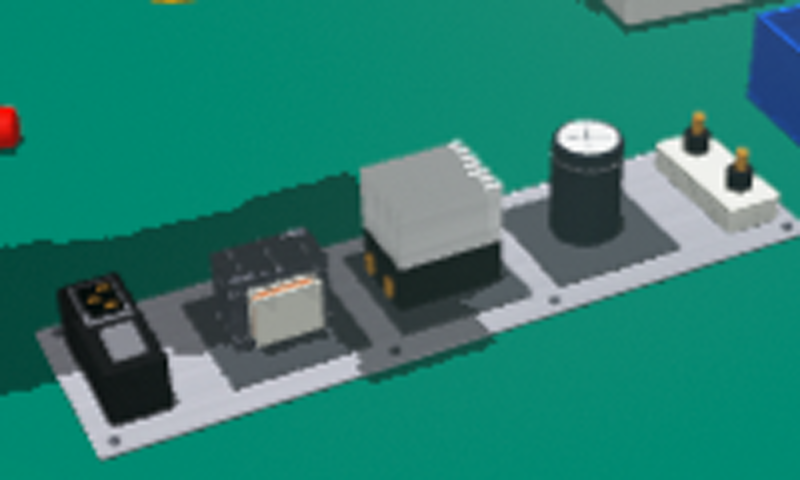

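All four parts stand in place and the gripper is clear of everything. The picture offsets are about 1 mm, so I'm handing the job in.

```bash
python3 -c "
from station import ctrl
print(ctrl.job_done(),ctrl.get_state()['clock'])"
```

```text
the job is handed in; nothing more can be done
the job is handed in; nothing more can be done
```

All four parts are placed and released, and I handed the job in at about 38 s of the 112 s allowed. I placed them in the order asked. The inlet was at the near end, so the transformer is on the near pad, the module on the middle pad and the capacitor on the far pad. The heat sink is on the module, fins up.

**Centring and squareness:** in the last pictures every part stands upright.

| Part | Offset from centre | Yaw (chassis 5.1°) |
|---|---|---|
| Transformer | within about 1 mm | 4.8° |
| Module | within about 1 mm (clear views before the heat sink went on) | 4.6–5.2° |
| Capacitor | about 1–1.5 mm | round |
| Heat sink | under 1 mm from the module's centre | 5.4° |

**Mended:** the first placing of the capacitor came out about 3 mm off centre. I gripped it again and moved it.

**Disagreements:** the far pad's centre measured 0.652 m and 0.653 m in different views, so offsets are only good to about 1 mm. When I set the capacitor and heat sink down, the wrist force did not clearly show contact. I judged them seated from height and pictures.

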